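# Ready the sample row and open the flask of unknown thread

### The job

Make the orange-shouldered flask ready for loading: first stand the toppled red-banded canister upright in its lane, in the gap between its two neighbours, and let go of it. Then take off the orange flask's quarter-turn cap, whose thread may be left- or right-handed (try it both ways), lift it straight up and finish still holding it upright in the gripper, about 10 cm above the flask's mouth. Do not shift or topple the two neighbouring canisters, and leave the cap of the green-shouldered flask alone.

Things in the scene. Friction and masses are not known exactly. Their poses are not given: they have to be found in the camera images.
- lane: Fixed straight lane: black rubber strip 540 x 88 mm, its top 4 mm above the table, with white side lips 9 mm high above the table and 76 mm apart inside. Origin at the table surface under its centre; x runs along the lane, y across it. The gap is the middle of the lane; the neighbours stand about 180 mm either way along x.
- canister: The toppled canister: hexagonal aluminium body, red band, 48 mm across its flats, 80 mm tall, 0.2 kg; on top a thin stem (8 mm diameter) with a black ball knob, 118 mm in all. Origin at the centre of its base, z from base to knob. It starts lying along the lane with the knob towards the lane's +x, its axis 24 mm above the lane floor.
- canister_mid (a point): Centre of the canister's aluminium body, 40 mm from its base on its axis. 44 mm above the table when it stands in the lane.
- canister_knob (a point): Centre of the black ball knob (24 mm diameter), on the axis 106 mm from the base and 26 mm beyond the hexagonal body's top. Pinched by the ball with a finger on each side, across the lane, the canister swings freely about the line through the fingers and hangs upright by its own weight when lifted.
- neighbour_near: Standing canister of the same shape with a white band, near end of the lane. Loose. Origin at the centre of its base. Leave it.
- neighbour_far: Same as neighbour_near, at the far end of the lane. Leave it.
- flask: The flask to open, fixed in a steel carrier: white body 120 mm diameter with an orange sloping shoulder and a bare metal neck 64 mm diameter. Origin at the centre of its underside, 12 mm above the table, z up.
- flask_rim (a point): Centre of the flask's mouth on the rim, 172 mm above the table; the cap's disc rests here. Turned the tightening way the cap stops after 0.1 to 0.35 rad; the loosening way it turns easily 0.9 to 1.25 rad to a firm stop, and there (or up to 0.25 rad short of it) lifts straight out. It does not rise while turning. Which way loosens cannot be seen and changes between starts.
- cap: Loose cap of the orange-shouldered flask, 0.15 kg: white disc 68 mm diameter, 10 mm thick, with an upright black wing on top (54 mm long, 16 mm thick, from 10 to 45 mm above the disc's underside) and a locking plug reaching 26 mm down into the neck. Origin at the centre of the disc's underside, x along the wing's length, y across its thickness, z up. Locked at the start; it then rises only 2 mm.
- cap_grip (a point): Point on the axis of that cap inside the wing, 33 mm above the disc's underside: the place to pinch the wing across its thickness. Axes as cap.
- spare_cap: Identical cap on the neighbouring green-shouldered flask, whose middle is 180 mm away on the same carrier. Origin at the centre of its disc's underside. Leave it.
Not all that is in view belongs to the job. What is shaped like the cap but brown or turquoise is not meant.

How it is judged (in metres and radians):
On the way, in this order (a step that is already met when the one before it is completed fails the run):
1. the red-banded canister stands upright in the lane between its neighbours, let go (angle between canister's own z axis and vertical below 0.1 rad and x of canister_mid in the frame of lane between -0.12 and 0.12 m and y of canister_mid in the frame of lane between -0.02 and 0.02 m and z of canister_mid in the frame of lane between 0.038 and 0.05 m and contact force between canister and the fingers below 0.1 N and linear speed of canister below 0.03 m/s), for 0.3 s.
2. the orange flask's cap is off and held above the mouth (z of cap in the frame of flask_rim between 0.06 and 0.16 m and horizontal distance between cap and flask_rim below 0.06 m and angle between cap's own z axis and vertical below 0.3 rad and contact force between cap and the fingers above 1 N and linear speed of cap below 0.05 m/s and contact force between cap and flask below 0.1 N), for 0.2 s.
At the end, for the whole second after the job is handed in: Canister upright (0.1 rad) on the lane floor, within 20 mm of its centreline and 120 mm of its middle, not touched. Orange flask's cap gripped, still, upright (0.3 rad), its underside 60 to 160 mm above the mouth, within 60 mm of its axis (all of step 1 and all of step 2); the arm keeps its last pose, push and grip.
It fails at once if a neighbouring canister is shifted more than 20 mm or tipped (distance of any of neighbour_near, neighbour_far from where it was at the start of the episode above 0.02 m or angle between any of neighbour_near, neighbour_far's own z axis and vertical above 0.3 rad).
It fails at once if the green flask's cap is turned or moved (distance of spare_cap from where it was at the start of the episode above 0.01 m or contact force between spare_cap and the arm above 5 N or contact force between spare_cap and the fingers above 5 N).
It also fails if it takes over 61 s, if anything falls off the work surface, if the arm or the gripper's body presses on something with over 40 N, if the wrist force passes 120 N, or if a joint passes its speed limit or range.

### The arm

A 6-joint arm with a two-finger parallel gripper is mounted at the origin on the work surface. World frame = base frame: x ahead of the robot, y to its left, z up, the work surface at z = 0. Lengths are in m, angles in degrees, forces in N, time in s.
With the tool pointing down it reaches from about 0.35 to 0.875 m from the base axis. Payload 4.2 kg.
Tool frame: the origin (TCP) lies midway between the tips of the shut fingers; the grasp point (between the pads) lies 19 mm behind it (r.grasp_offset is the distance from the TCP to the grasp point, in m); z points along the fingers, y is the direction in which the jaws open and shut (so a half turn about z gives the same grasp; the last joint's range is limited). The gripper opens to 87 mm and grips with 3 to 60 N. Pads are 19 mm wide; open, the fingers measure 117 mm over their backs; the gripper's body (75 mm by 190 mm) begins 51 mm behind the grasp point.
Start: joints at [-53.193, 22.042, 0.453, 0, -68.411, -14.817], TCP at [0.234, -0.58, 0.187] pointing down, gripper open.
Joint ranges: [-179.83, 179.83], [-69.29, 118.12], [-61.27, 80.66], [-181.25, 117.63], [-171.15, -9.14], [-177.46, 177.46]. Speed limits (degrees/s): [159.86, 159.86, 180, 180, 180, 180].

### API

Orientations are given as a 3x3 rotation matrix whose columns are the frame's x, y, z axes.
In Python, from station import r gives the robot as it stands.
- The arm moves only by the shell command python3 -m crank 'ROWS'. ROWS is JSON, a list of rows, each a list of 3 entries, a list of its own where there are three numbers: the closure, from -1 (fully open) to 1 (shut), so that 0 is half open, then the shift along the tool's x, y, z as a fraction of full scale, then the turn, a rotation vector about the tool's x, y, z as a fraction of full scale. In form: [[fingers, [dx, dy, dz], [wx, wy, wz]], ...]. A call has 1 to 8 rows; each row shifts and turns the commanded pose from where the row before left it, along the tool's axes as they then stand; what a row does not reach is not made up. Full scale, the value 1, is 100 mm for a shift and 45 degrees for a turn. A row lasts 1/10 s, in which the tool goes at most 50 mm and 8.59 degrees, less where a joint would pass 70% of its speed; a pose out of reach is approached as far as the arm can. A call with a number of a shift or a turn outside -1 to 1 is refused whole. A call with a gripper value outside its range is refused whole. The fingers move at their own pace and stop on an object; the grip force is fixed at half the most. Time passes only in rows, so rows that do not move let the fingers close. It gives the time, the measured TCP pose, the force and the opening at its end, in the units of the state.
- r.sense(): the state, without advancing time (a new reading comes with each control period).
- r.capture(name): name is "side" or "top"; returns a dict with "img" (420x560x3 uint8, blue, green, red), "fx", "fy", "cx", "cy" (pixels), "R" (3x3) and "t" (3): a world point X has camera coordinates R X + t. Camera axes: x right, y down, z forward; pixel columns grow to the right and rows downward; lengths in m; the calibration is good to about 2 mm. A picture is of the moment at which its call begins. There is no depth.
- r.finish_job(): hands the job in, once; it reports no verdict.
The state is a dict: "time_s": time; "joints": joint angles; "joint_velocities": joint speeds; "effort": joint torques, N m; "tcp_pos": TCP position; "ee_rot": TCP orientation; "wrist_force": force on the tool from outside, world axes, zero at the start; "moment": the same for the moment, N m; "gripper_width": opening from 0.0 (shut) to 1.0 (fully open).
Only numpy, scipy, OpenCV 4.12 (cv2) and the standard library are available. Lean on these libraries where they do the work, as an engineer would, in place of code of your own. Each camera call takes 0.05 s, during which the arm holds its last target.

## Working session

There is one attempt and no reset: what is moved stays moved. The work goes in short steps, Python scripts to look and compute and a shell command to move; the robot and the scene stay as the last step left them, time stands still between calls to the robot, and variables do not carry over. Pictures are saved under pics/ and viewed, and the job is handed in when it is done.

```bash
ls; mkdir -p pics
python3 - <<'E'
from station import r
import cv2,numpy as np
print(r.sense())
for n in("side","top"):
    c=r.capture(n);cv2.imwrite(f"pics/{n}0.png",c["img"]);print(n,c["fx"],c["fy"],c["cx"],c["cy"],c["R"],c["t"])
    np.savez(f"pics/{n}0.npz",**c)
E
```

```text
pics
{'time_s': 0.0, 'joints': array([-5.31937276e+01,  2.20893491e+01,  3.82651819e-01, -2.79849157e-02,
       -6.84128579e+01, -1.48160273e+01]), 'joint_velocities': array([-0.03875891, -0.03778679,  0.01803394,  0.07614693,  0.08300716,
       -0.02208199]), 'effort': array([-9.04828630e-04, -3.90665317e+01,  1.87404084e+01,  4.22004998e+00,
        1.08612169e-02, -2.06159457e-04]), 'tcp_pos': array([ 0.2337892 , -0.57891039,  0.18609679]), 'ee_rot': array([[-9.27315028e-01, -3.74280713e-01, -8.86460176e-04],
       [-3.74281751e-01,  9.27312998e-01,  1.94275833e-03],
       [ 9.48890697e-05,  2.13333487e-03, -9.99997720e-01]]), 'wrist_force': array([1.05845388, 0.00778925, 0.39976996]), 'moment': array([-0.01279801,  0.03830885,  0.01775001]), 'gripper_width': 0.9998178818139635}
side 423.14904512437886 423.14904512437886 280.81583879983646 210.19850410597758 [[-0.94158307 -0.33677427  0.00210315]
 [-0.23002791  0.6385459  -0.73440199]
 [ 0.24598473 -0.69198427 -0.67871149]] [0.58752597 0.15441228 0.96908552]
top 501.2350880433706 501.2350880433706 282.7845736211261 198.82326602413434 [[ 0.00890156 -0.99990398  0.01062064]
 [-0.99543493 -0.0098701  -0.09493092]
 [ 0.09502663 -0.00972712 -0.99542721]] [0.09584211 0.56966925 1.3043411 ]
```

View pics/side0.png

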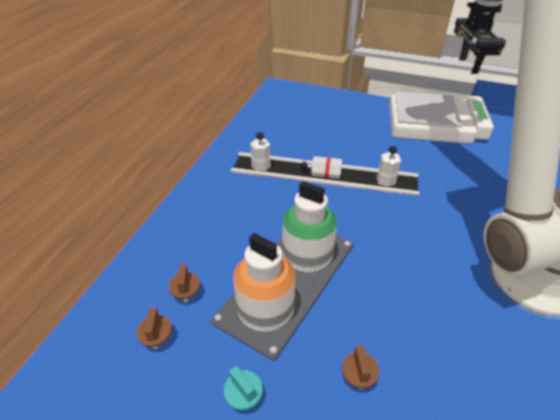

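View pics/top0.png

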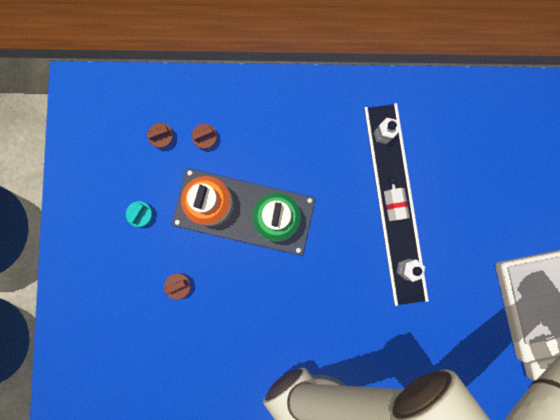

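```bash
cat > h.py <<'E'
import numpy as np,cv2
def load(p): return dict(np.load(p))
def ray(c,u,v,z):
    d=c["R"].T@np.array([(u-c["cx"])/c["fx"],(v-c["cy"])/c["fy"],1]); o=-c["R"].T@c["t"]
    return o+d*(z-o[2])/d[2]
def proj(c,X):
    p=c["R"]@np.asarray(X)+c["t"]; return np.array([c["fx"]*p[0]/p[2]+c["cx"],c["fy"]*p[1]/p[2]+c["cy"]])
def tri(cs,uvs):
    A=[];b=[]
    for c,(u,v) in zip(cs,uvs):
        d=c["R"].T@np.array([(u-c["cx"])/c["fx"],(v-c["cy"])/c["fy"],1]);d/=np.linalg.norm(d);o=-c["R"].T@c["t"]
        P=np.eye(3)-np.outer(d,d);A.append(P);b.append(P@o)
    return np.linalg.lstsq(np.vstack(A),np.hstack(b),rcond=None)[0]
def crop(img,x,y,w,h,s,p):
    cv2.imwrite(p,cv2.resize(img[y:y+h,x:x+w],None,fx=s,fy=s,interpolation=cv2.INTER_CUBIC))
E
python3 - <<'E'
from h import *
t=load("pics/top0.npz");s=load("pics/side0.npz")
crop(t["img"],165,160,160,110,5,"pics/c_t_fl.png")
crop(t["img"],350,95,100,220,2.7,"pics/c_t_lane.png")
crop(t["img"],370,170,50,60,10,"pics/c_t_can.png")
crop(s["img"],220,120,210,80,3.8,"pics/c_s_lane.png")
E
```

```text
(no output)
```

View pics/c_t_fl.png

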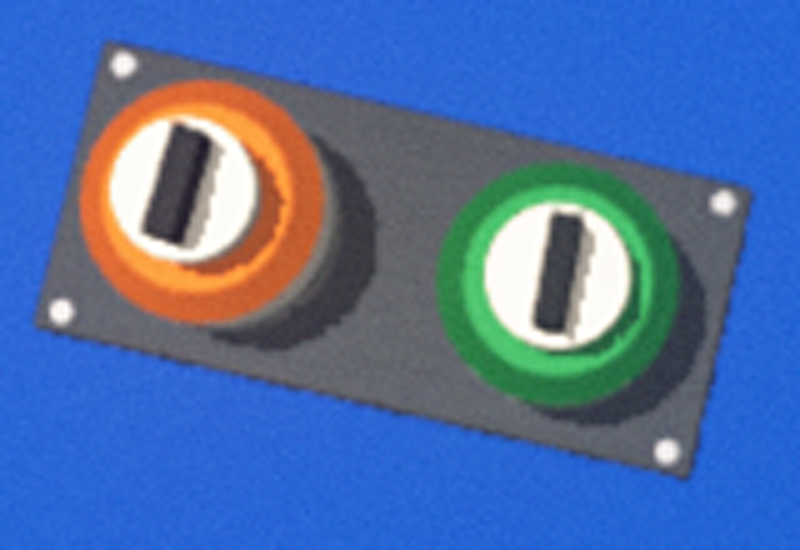

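View pics/c_t_lane.png

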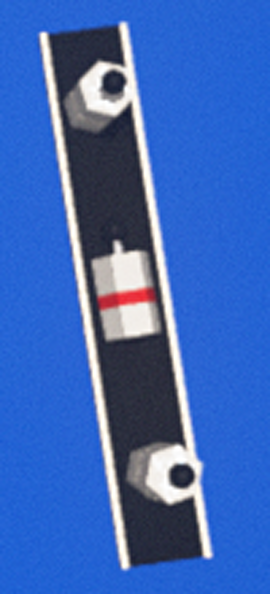

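View pics/c_t_can.png

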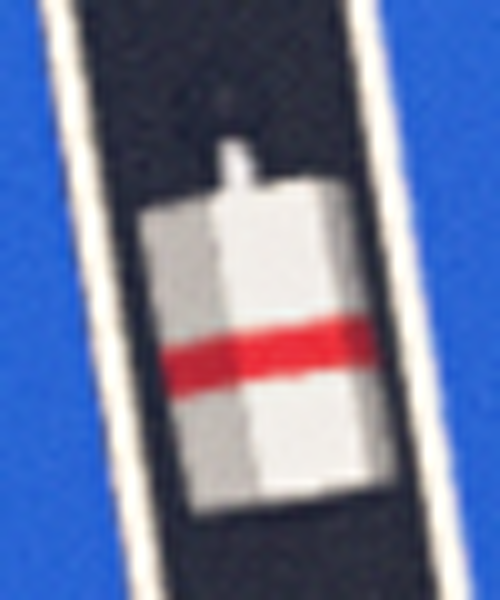

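View pics/c_s_lane.png

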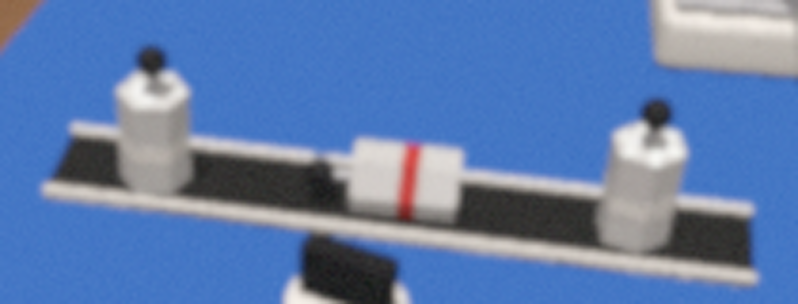

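Run:
```python
from h import *
np.set_printoptions(precision=4,suppress=True)
t=load("pics/top0.npz");s=load("pics/side0.npz")
cs=[ray(t,*p,.009) for p in[(365.5,108),(397.4,103.9),(396.3,305),(427.8,300.9)]]
for c in cs:print(c)
L=np.mean(cs,0);ax=(cs[0]+cs[1]-cs[2]-cs[3]);ax[2]=0;print("len",np.linalg.norm(ax)/2);ax/=np.linalg.norm(ax)
print("lane",L,ax,np.degrees(np.arctan2(ax[1],ax[0])), "w",np.linalg.norm(cs[0]-cs[1]))
k=ray(t,392.5,179.5,.028);print("knob top",k,"tri",tri([t,s],[(392.5,179.5),(303.7,166.8)]), "side",ray(s,303.7,166.8,.028))
# canister base & top ends at mid height approx
for n,p in dict(b=(399.3,219.3),tp=(394.7,189.6),band=(396.8,205.5)).items(): print(n,ray(t,*p,.04), ray(t,*p,.028))
ay=np.array([-ax[1],ax[0],0]);print("knob in lane",(k-L)@ax,(k-L)@ay)
d=ray(t,201.8,197.8,.182);print("disc",d,"green disc",ray(t,(560/5)+165,276/5+160,.182))
w=[ray(t,a/5+165,b/5+160,.217) for a,b in[(175,122),(212,135),(183,247),(143,235)]]
print("wing",np.mean(w,0),w[0]-w[1],w[0]-w[3],w[1]-w[2])
v=(w[0]-w[3]+w[1]-w[2]);print("ang",np.degrees(np.arctan2(v[1],v[0])))
print("nb knobs",ray(t,114/2.7+350,82/2.7+95,.11),ray(t,182/2.7+350,476/2.7+95,.11))
crop(s["img"],210,170,150,160,4,"pics/c_s_fl.png")
for X in([*d[:2],.217],[*d[:2],.182],[*L[:2],.004]):print(proj(s,X))
```

```text
[ 0.8229 -0.1236  0.009 ]
[ 0.8355 -0.2115  0.009 ]
[ 0.2915 -0.2016  0.009 ]
[ 0.3028 -0.2853  0.009 ]
len 0.5374462416209865
lane [ 0.5631 -0.2055  0.009 ] [0.99   0.1412 0.    ] 8.116890453485862 w 0.08875282821916142
knob top [ 0.6233 -0.1911  0.028 ] tri [ 0.623 -0.193  0.021] side [ 0.6192 -0.1841  0.028 ]
b [ 0.5165 -0.205   0.04  ] [ 0.5172 -0.2079  0.028 ]
tp [ 0.5948 -0.1938  0.04  ] [ 0.5962 -0.1967  0.028 ]
band [ 0.5528 -0.1989  0.04  ] [ 0.5538 -0.2017  0.028 ]
knob in lane 0.061587122681941046 0.005744811629561664
disc [0.5544 0.2923 0.182 ] green disc [0.5153 0.1159 0.182 ]
wing [0.553  0.2896 0.217 ] [0.0058 0.017  0.    ] [ 0.0517 -0.0132  0.    ] [ 0.0512 -0.0119  0.    ]
ang -13.72732870348623
nb knobs [ 0.7502 -0.1731  0.11  ] [ 0.3849 -0.2309  0.11  ]
[262.6299 240.5013]
[263.144  253.5278]
[323.7341 173.1185]
```

View pics/c_s_fl.png

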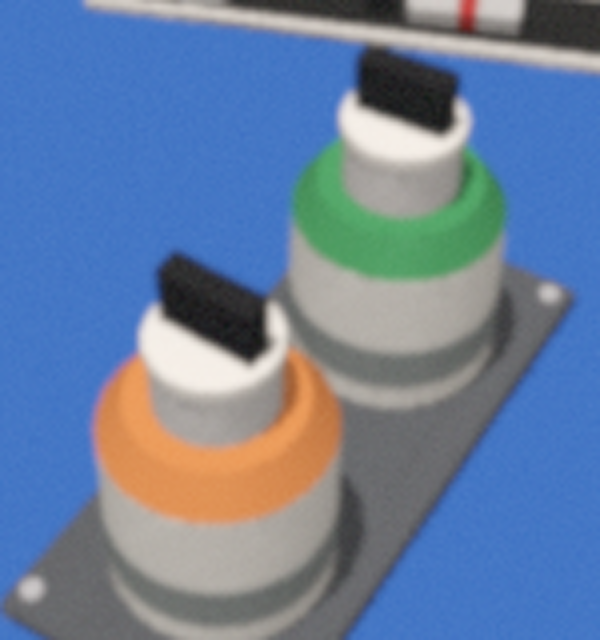

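```bash
cat >> h.py <<'E'
def delta(pos,yaw_y):
    """shift in tool units (1=100mm) to pos and turn wz (1=45deg) so tool y points at yaw_y deg"""
    from station import r
    from scipy.spatial.transform import Rotation as Ro
    s=r.sense();Rm=s["ee_rot"];d=Rm.T@(np.array(pos)-s["tcp_pos"])/.1
    a=np.radians(yaw_y);y=np.array([np.cos(a),np.sin(a),0]);z=np.array([0,0,-1.]);T=np.column_stack([np.cross(y,z),y,z])
    w=Ro.from_matrix(Rm.T@T).as_rotvec(degrees=True)/45
    print("t",round(s["time_s"],2),"tcp",s["tcp_pos"].round(4),"shift",d.round(3),"turn",w.round(3),"F",s["wrist_force"].round(1),"M",s["moment"].round(2),"w",round(s["gripper_width"],3))
E
python3 -m crank '[[-0.4,[0,0,0],[0,0,0.155]],[-0.4,[0,0,0],[0,0,0.155]],[-0.4,[0,0,0],[0,0,0]]]'
python3 -c "
from h import *
delta([.622,-.1915,.186],98.1)"
```

```text
time_s: 0.4
tcp_pos: [0.2339, -0.5792, 0.1865]
ee_rot: [[-0.99, -0.14, -0.001], [-0.14, 0.99, 0.001], [0.0, 0.001, -1.0]]
wrist_force: [0.8, -0.9, -0.4]
gripper_width: 0.807
t 0.4 tcp [ 0.2339 -0.5792  0.1865] shift [-4.386  3.295  0.008] turn [ 0.002 -0.    -0.001] F [ 0.8 -0.9 -0.4] M [-0.02 -0.03 -0.04] w 0.807
```

```bash
python3 -m crank '[[-0.4,[-0.274,0.206,0],[0,0,0]],[-0.4,[-0.274,0.206,0],[0,0,0]],[-0.4,[-0.274,0.206,0],[0,0,0]],[-0.4,[-0.274,0.206,0],[0,0,0]],[-0.4,[-0.274,0.206,0],[0,0,0]],[-0.4,[-0.274,0.206,0],[0,0,0]],[-0.4,[-0.274,0.206,0],[0,0,0]],[-0.4,[-0.274,0.206,0],[0,0,0]]]'
python3 -m crank '[[-0.4,[-0.274,0.206,0],[0,0,0]],[-0.4,[-0.274,0.206,0],[0,0,0]],[-0.4,[-0.274,0.206,0],[0,0,0]],[-0.4,[-0.274,0.206,0],[0,0,0]],[-0.4,[-0.274,0.206,0],[0,0,0]],[-0.4,[-0.274,0.206,0],[0,0,0]],[-0.4,[-0.27,0.2,0],[0,0,0]],[-0.4,[-0.2,0.18,0],[0,0,0]]]'
python3 -c "
from h import *
delta([.622,-.1915,.013],98.1)
from station import r
for n in('side','top'):
    c=r.capture(n);np.savez(f'pics/{n}1.npz',**c)
    if n=='side': crop(c['img'],240,80,200,130,4,'pics/s1.png')
    else: crop(c['img'],330,90,120,140,4,'pics/t1.png')
"
```

```text
time_s: 1.2
tcp_pos: [0.4288, -0.3844, 0.187]
ee_rot: [[-0.99, -0.143, -0.0], [-0.143, 0.99, 0.0], [0.0, 0.0, -1.0]]
wrist_force: [0.2, -0.5, -0.7]
gripper_width: 0.702
time_s: 2.0
tcp_pos: [0.6159, -0.1946, 0.1866]
ee_rot: [[-0.99, -0.144, -0.001], [-0.144, 0.99, 0.0], [0.001, 0.0, -1.0]]
wrist_force: [-0.4, 0.1, 0.6]
gripper_width: 0.702
t 2.0 tcp [ 0.6159 -0.1946  0.1866] shift [-0.066  0.022  1.736] turn [ 0.    -0.001  0.003] F [-0.4  0.1  0.6] M [-0.04 -0.02 -0.01] w 0.702
```

View pics/s1.png

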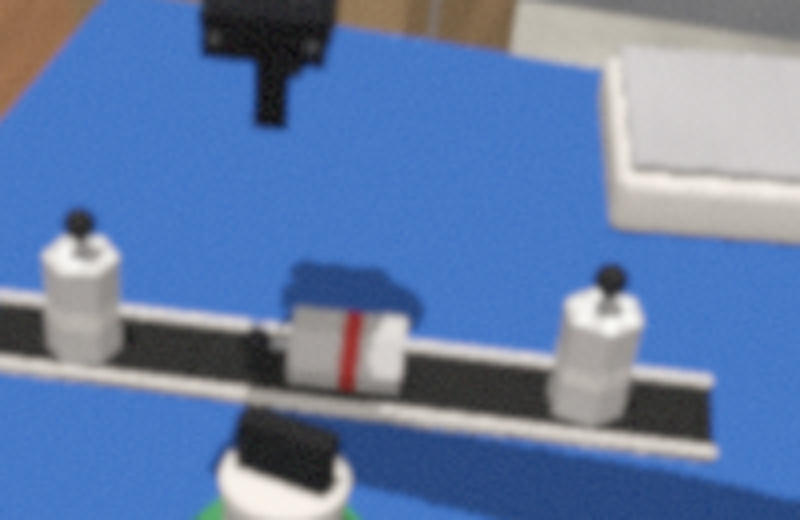

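View pics/t1.png

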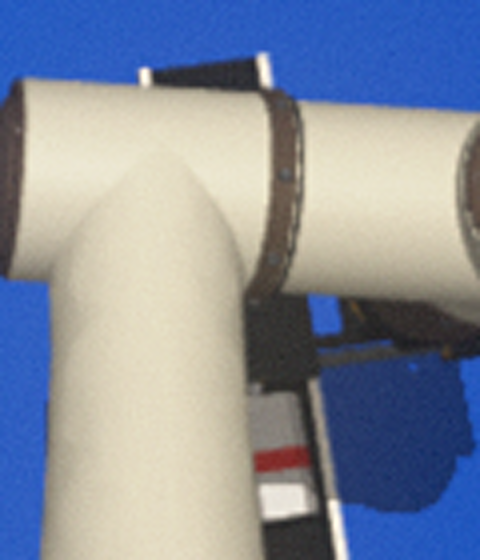

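```bash
python3 -m crank '[[-0.4,[-0.06,0.02,0.25],[0,0,0]],[-0.4,[0,0,0.35],[0,0,0]],[-0.4,[0,0,0.35],[0,0,0]],[-0.4,[0,0,0.3],[0,0,0]],[-0.4,[0,0,0.2],[0,0,0]],[-0.4,[0,0,0],[0,0,0]]]'
python3 -c "
from h import *
delta([.622,-.1915,.013],98.1)
from station import r
for n in('side',):
    c=r.capture(n);np.savez(f'pics/{n}2.npz',**c)
    crop(c['img'],250,110,130,90,6,'pics/s2.png')
"
```

```text
time_s: 2.7
tcp_pos: [0.617, -0.1934, 0.0384]
ee_rot: [[-0.99, -0.14, -0.008], [-0.14, 0.99, 0.001], [0.008, 0.002, -1.0]]
wrist_force: [0.2, 0.8, -0.1]
gripper_width: 0.703
t 2.7 tcp [ 0.617  -0.1934  0.0384] shift [-0.054  0.012  0.253] turn [ 0.003 -0.01  -0.001] F [ 0.2  0.8 -0.1] M [0.   0.05 0.01] w 0.703
```

View pics/s2.png

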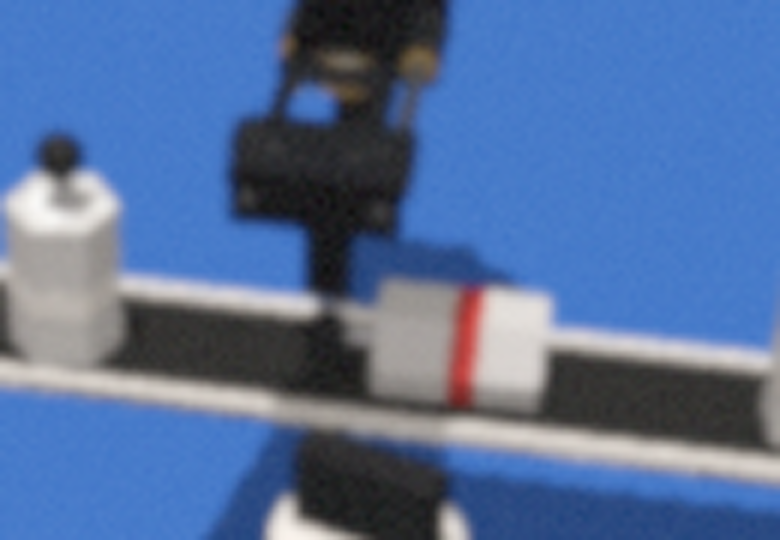

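```bash
python3 -m crank '[[-0.4,[-0.05,0.015,0.12],[0,0,0]],[-0.4,[0,0,0.12],[0,0,0]],[-0.4,[0,0,0],[0,0,0]],[-0.4,[0,0,0],[0,0,0]]]'
python3 -c "
from h import *
delta([.622,-.1915,.013],98.1)
from station import r
for n in('side',):
    c=r.capture(n);np.savez(f'pics/{n}3.npz',**c)
    crop(c['img'],250,110,130,90,6,'pics/s3.png')
"
```

```text
time_s: 3.15
tcp_pos: [0.6251, -0.1911, 0.0181]
ee_rot: [[-0.99, -0.14, -0.0], [-0.14, 0.99, -0.0], [0.0, -0.0, -1.0]]
wrist_force: [0.2, -0.5, 0.3]
gripper_width: 0.701
t 3.15 tcp [ 0.6251 -0.1911  0.0181] shift [0.031 0.    0.051] turn [-0.    -0.    -0.001] F [ 0.2 -0.5  0.3] M [-0.   -0.03  0.05] w 0.701
```

View pics/s3.png

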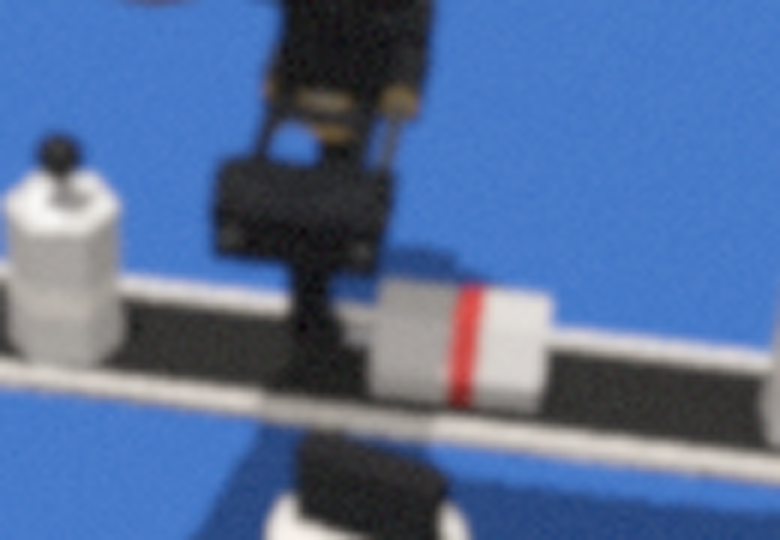

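```bash
python3 -m crank '[[-0.4,[0.03,0,0.05],[0,0,0]],[-0.4,[0,0,0],[0,0,0]],[1,[0,0,0],[0,0,0]],[1,[0,0,0],[0,0,0]],[1,[0,0,0],[0,0,0]],[1,[0,0,0],[0,0,0]],[1,[0,0,0],[0,0,0]],[1,[0,0,0],[0,0,0]]]'
python3 -c "
from h import *
delta([.622,-.1915,.013],98.1)
"
```

```text
time_s: 4.0
tcp_pos: [0.6222, -0.1915, 0.0132]
ee_rot: [[-0.99, -0.14, 0.0], [-0.14, 0.99, -0.0], [-0.0, -0.0, -1.0]]
wrist_force: [0.6, -0.5, -0.8]
gripper_width: 0.239
t 4.0 tcp [ 0.6222 -0.1915  0.0132] shift [0.002 0.    0.002] turn [-0.     0.    -0.001] F [ 0.6 -0.5 -0.8] M [-0.02 -0.02 -0.04] w 0.239
```

```bash
python3 -m crank '[[1,[0,0,0],[0,0,0]],[1,[0,0,0],[0,0,0]]]'
python3 -c "
from h import *
delta([.622,-.1915,.013],98.1)
"
```

```text
time_s: 4.2
tcp_pos: [0.6222, -0.1915, 0.0131]
ee_rot: [[-0.99, -0.14, -0.0], [-0.14, 0.99, 0.0], [0.0, 0.0, -1.0]]
wrist_force: [-0.9, -0.9, -0.4]
gripper_width: 0.064
t 4.2 tcp [ 0.6222 -0.1915  0.0131] shift [0.002 0.    0.001] turn [ 0.    -0.    -0.001] F [-0.9 -0.9 -0.4] M [-0.04 -0.    0.01] w 0.064
```

Still closing past 24 mm: the fingers missed or squeezed the ball out. Look.

```bash
python3 -c "
from h import *
from station import r
for n in('side','top'):
    c=r.capture(n);np.savez(f'pics/{n}4.npz',**c)
    if n=='side':crop(c['img'],250,110,130,90,6,'pics/s4.png')
    else: crop(c['img'],330,90,120,140,4,'pics/t4.png')
delta([.622,-.1915,.013],98.1)
"
```

```text
t 4.3 tcp [ 0.6222 -0.1915  0.0131] shift [0.002 0.    0.001] turn [ 0.    -0.    -0.001] F [ 0.2 -0.1 -0.9] M [-0.03 -0.03  0.04] w 0.024
```

View pics/s4.png

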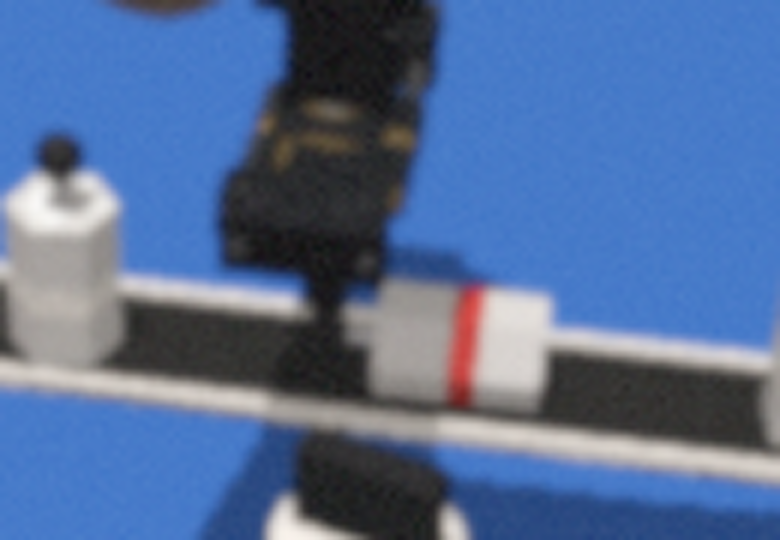

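View pics/t4.png

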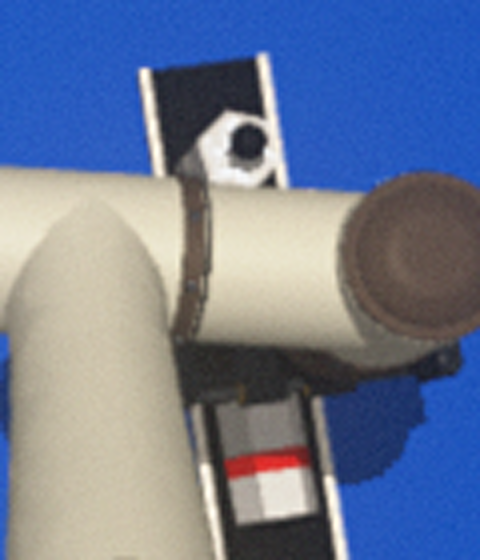

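```bash
python3 -c "
from h import *
from station import r
c=load('pics/side4.npz');b=load('pics/side0.npz');R=r.sense()['ee_rot'];p=r.sense()['tcp_pos']
f=lambda X:(proj(c,X)-[250,110])*6
print('tcp',f(p),'grasp',f(p+[0,0,.019]),'edges',f(p+R@[.0095,0,-.01]),f(p+R@[-.0095,0,-.01]))
for x in (.58,.6,.62,.64):print(x,f([x,-.1915,.028]))
crop(b['img'],250,110,130,90,6,'pics/s0b.png')
crop(c['img'],290,140,50,50,14,'pics/s4b.png')
"
```

```text
tcp [319.79247605 355.34830115] grasp [321.28579784 324.04084108] edges [339.81564187 341.35384508] [301.37535257 336.55512533]
0.58 [404.45404425 348.70662953]
0.6 [364.71070165 340.22159325]
0.62 [325.28397144 331.80415239]
0.64 [286.17008523 323.4535024 ]
```

View pics/s0b.png

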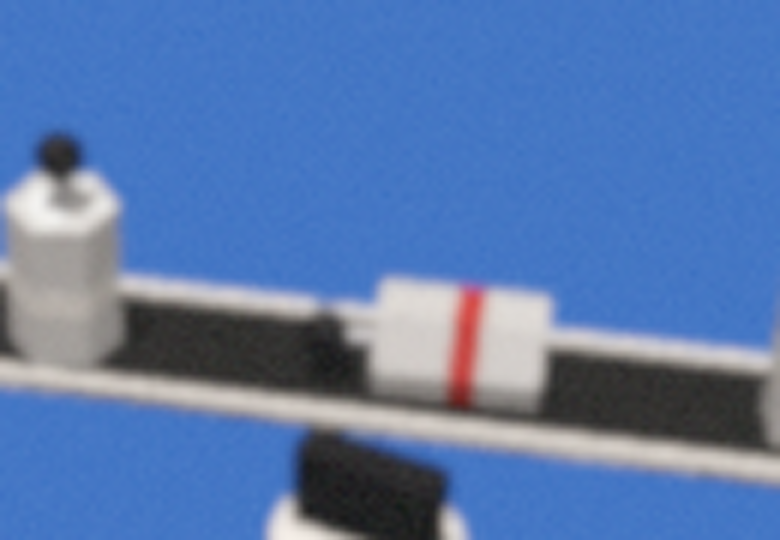

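View pics/s4b.png

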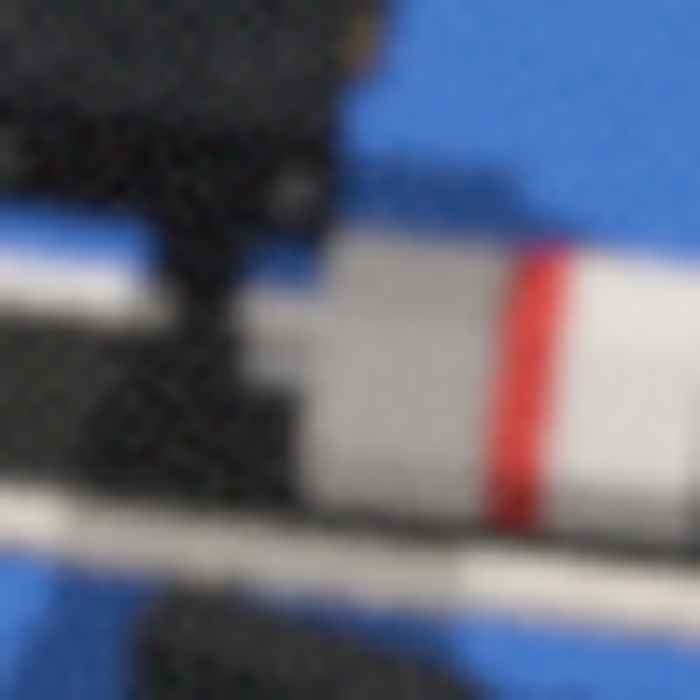

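```bash
python3 -c "
from h import *
o=[]
for i in(0,2,3,4):
    c=load(f'pics/side{i}.npz');im=c['img'][130:190,285:335].astype(float)
    im=np.clip(im*3.2-20,0,255).astype(np.uint8)
    o.append(cv2.resize(im,None,fx=8,fy=8,interpolation=cv2.INTER_CUBIC))
o=[x[:,:] for x in o]
cv2.imwrite('pics/cmp.png',cv2.resize(np.vstack([np.hstack(o[:2]),np.hstack(o[2:])]),(660,600*60*2//(120))))
"
```

```text
(no output)
```

View pics/cmp.png

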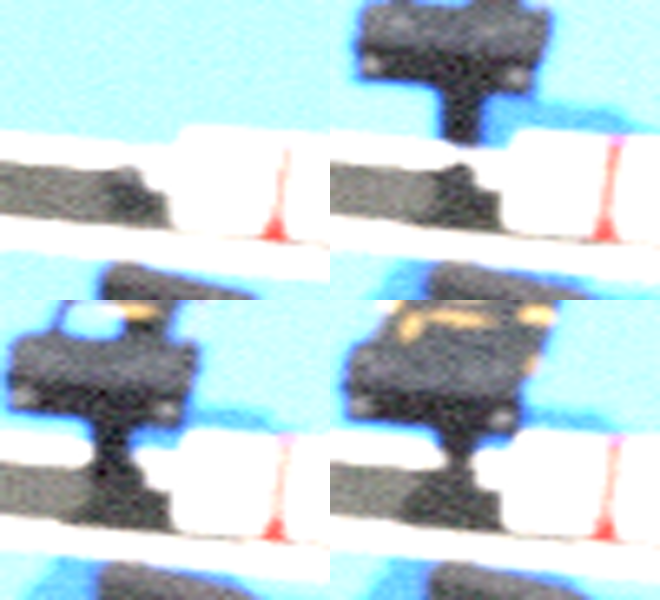

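```bash
python3 -c "
from h import *
c=load('pics/side0.npz')
print('cam',-c['R'].T@c['t'])
f=lambda X:((proj(c,X)-[285,130])*[6.6,5]).round(0)
R=np.array([[-0.99,-.14,0],[-.14,.99,0],[0,0,-1]])
for p,h in (((.617,-.1934,.0384),.0305),((.6251,-.1911,.0181),.0305),((.6222,-.1915,.0131),.001)):
  p=np.array(p)
  for yy in(h,h+.014,-h,-h-.014): print([f(p+R@np.array([x,yy,0])).tolist() for x in(-.0095,0,.0095)])
  print()
"
```

```text
cam [0.35034339 0.76985623 0.76989451]
[[103.0, 190.0], [124.0, 192.0], [146.0, 195.0]]
[[97.0, 205.0], [119.0, 207.0], [141.0, 209.0]]
[[125.0, 129.0], [146.0, 131.0], [167.0, 133.0]]
[[130.0, 116.0], [151.0, 118.0], [172.0, 120.0]]

[[82.0, 218.0], [103.0, 220.0], [125.0, 222.0]]
[[76.0, 233.0], [98.0, 235.0], [119.0, 237.0]]
[[105.0, 157.0], [126.0, 158.0], [147.0, 160.0]]
[[110.0, 143.0], [131.0, 145.0], [151.0, 147.0]]

[[99.0, 195.0], [120.0, 197.0], [141.0, 199.0]]
[[94.0, 209.0], [115.0, 211.0], [136.0, 213.0]]
[[100.0, 193.0], [121.0, 195.0], [142.0, 197.0]]
[[105.0, 179.0], [126.0, 181.0], [147.0, 183.0]]
```

```bash
python3 -c "
from h import *
c=load('pics/side0.npz');t=load('pics/top0.npz');s1=load('pics/side1.npz')
p=np.array([.2338,-.5789,.1861]);R=np.array([[-.927,-.374,0],[-.374,.927,0],[0,0,-1]])
im=c['img'].copy();im=cv2.resize(im[0:100,420:560],None,fx=5,fy=5,interpolation=cv2.INTER_CUBIC)
for yy in(-.0435,0,.0435):
  for zz in (0,-.019,-.07):
    q=(proj(c,p+R@np.array([0,yy,zz]))-[420,0])*5
    cv2.circle(im,tuple(int(a) for a in q),4,(0,0,255) if zz==0 else (0,255,0) if zz>-.03 else (255,0,255),-1)
cv2.imwrite('pics/p0.png',im)
R=np.array([[-0.99,-.14,0],[-.14,.99,0],[0,0,-1]])
p=np.array([.6159,-.1946,.1866]);im=cv2.resize(s1['img'][60:160,250:390],None,fx=5,fy=5,interpolation=cv2.INTER_CUBIC)
for yy in(-.0305,0,.0305):
  for zz in (0,-.019,-.07):
    q=(proj(c,p+R@np.array([0,yy,zz]))-[250,60])*5
    cv2.circle(im,tuple(int(a) for a in q),4,(0,0,255) if zz==0 else (0,255,0) if zz>-.03 else (255,0,255),-1)
cv2.imwrite('pics/p1.png',im)
"
```

```text
(no output)
```

View pics/p0.png

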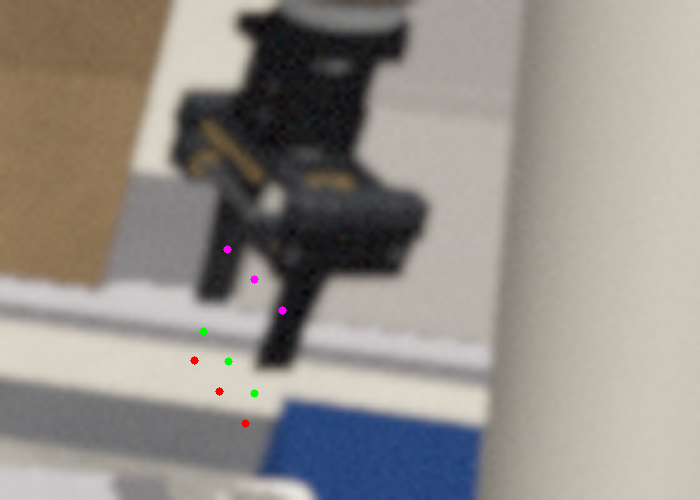

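View pics/p1.png

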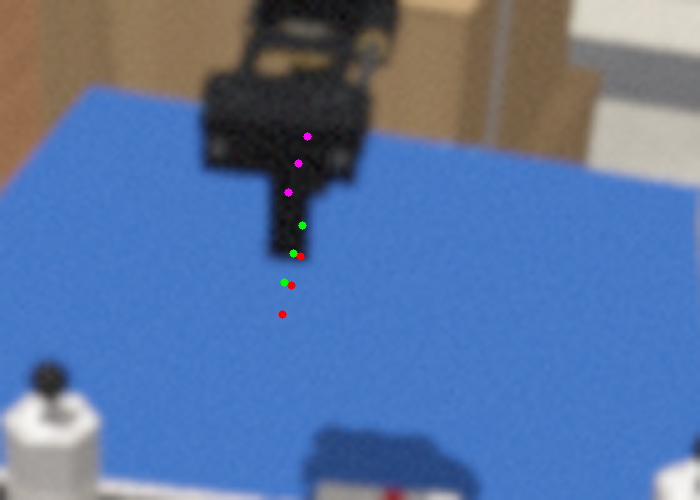

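```bash
python3 -m crank '[[1,[0,0,-0.3],[0,0,0]],[1,[0,0,-0.3],[0,0,0]],[1,[0,0,-0.3],[0,0,0]],[1,[0,0,-0.1],[0,0,0]],[1,[0,0,0],[0,0,0]],[1,[0,0,0],[0,0,0]]]'
python3 -c "
from h import *
from station import r
print(r.grasp_offset)
delta([.622,-.1915,.013],98.1)
st=r.sense();p=st['tcp_pos'];R=st['ee_rot']
c=r.capture('side');np.savez('pics/side5.npz',**c)
im=cv2.resize(c['img'][60:190,250:390],None,fx=5,fy=5,interpolation=cv2.INTER_CUBIC)
for zz in (0,-.019,-.07):
    q=(proj(c,p+R@np.array([0,0,zz]))-[250,60])*5
    cv2.circle(im,tuple(int(a) for a in q),3,(0,0,255) if zz==0 else (0,255,0) if zz>-.03 else (255,0,255),-1)
cv2.imwrite('pics/p5.png',im)
"
```

```text
time_s: 4.9
tcp_pos: [0.6213, -0.1912, 0.1118]
ee_rot: [[-0.99, -0.139, -0.002], [-0.139, 0.99, 0.001], [0.002, 0.001, -1.0]]
wrist_force: [-0.4, 0.4, -0.5]
gripper_width: 0.004
0.0187
t 4.9 tcp [ 0.6213 -0.1912  0.1118] shift [-0.008 -0.005  0.988] turn [ 0.001 -0.002 -0.002] F [-0.4  0.4 -0.5] M [-0.    0.01 -0.01] w 0.004
```

View pics/p5.png

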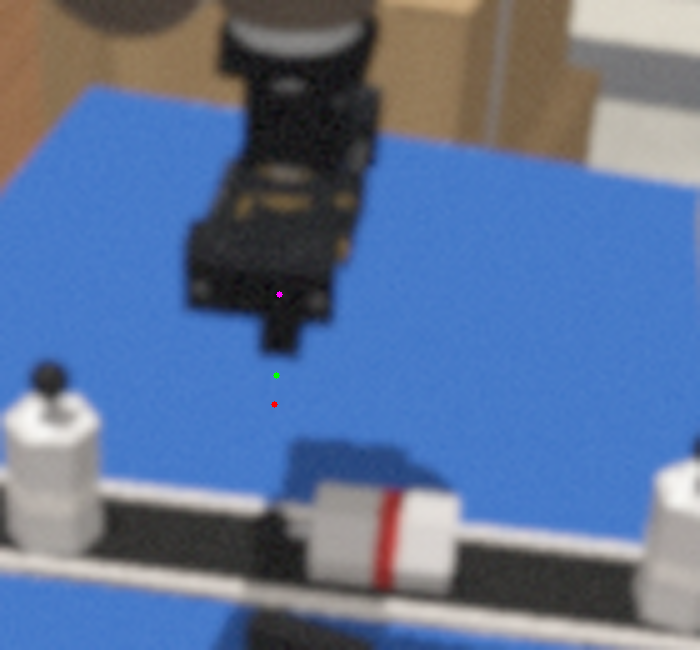

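```bash
python3 -m crank '[[1,[0,-0.3,0],[0,0,0]],[1,[0,-0.3,0],[0,0,0]],[1,[0,-0.3,0.1],[0,0,0]],[1,[0,0,0.3],[0,0,0]],[1,[0,0,0.3],[0,0,0]],[1,[0,0,0.2],[0,0,0]],[1,[0,0,0.1],[0,0,0]],[1,[0,0,0],[0,0,0]]]'
python3 -c "
from h import *
from station import r
delta([.622,-.1915,.013],98.1)
c=r.capture('side');np.savez('pics/side6.npz',**c)
crop(c['img'],250,80,140,110,5,'pics/p6.png')
"
```

```text
time_s: 5.75
tcp_pos: [0.6329, -0.2802, 0.0101]
ee_rot: [[-0.99, -0.14, -0.006], [-0.14, 0.99, 0.001], [0.005, 0.002, -1.0]]
wrist_force: [0.6, 0.2, 0.5]
gripper_width: 0.003
t 5.75 tcp [ 0.6329 -0.2802  0.0101] shift [-0.015  0.893 -0.028] turn [ 0.003 -0.007 -0.002] F [0.6 0.2 0.5] M [-0.08 -0.03  0.01] w 0.003
```

View pics/p6.png

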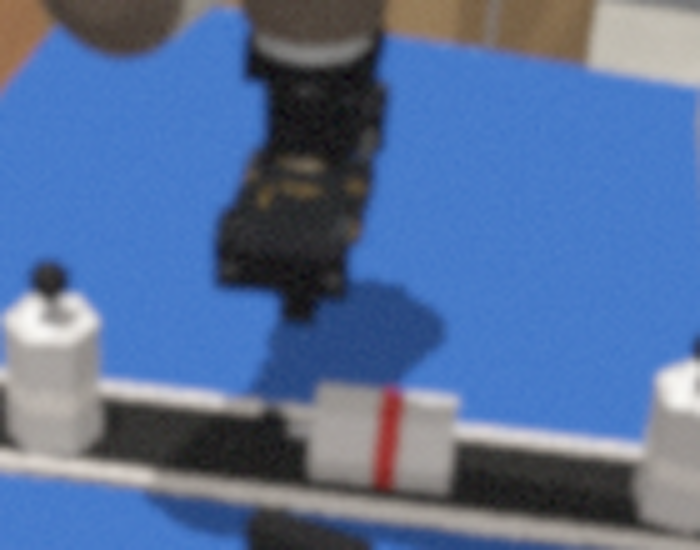

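```bash
for i in 1 2 3 4 ; do :; done
python3 -m crank '[[1,[0,0,0.04],[0,0,0]],[1,[0,0,0.04],[0,0,0]],[1,[0,0,0],[0,0,0]]]'
python3 -m crank '[[1,[0,0,0.04],[0,0,0]],[1,[0,0,0.04],[0,0,0]],[1,[0,0,0],[0,0,0]]]'
python3 -c "
from h import *
from station import r
delta([.622,-.1915,.013],98.1)
st=r.sense();p=st['tcp_pos'];R=st['ee_rot']
c=r.capture('side');np.savez('pics/side7.npz',**c)
print([((proj(c,p+[0,0,z])-[250,80])*5).round() for z in (0,.0187,.03,.07)])
crop(c['img'],250,80,140,110,5,'pics/p7.png')
"
```

```text
time_s: 6.1
tcp_pos: [0.6348, -0.2805, 0.0053]
ee_rot: [[-0.99, -0.14, 0.0], [-0.14, 0.99, 0.0], [-0.0, 0.0, -1.0]]
wrist_force: [-0.3, 0.5, 0.1]
gripper_width: 0.003
time_s: 6.4
tcp_pos: [0.6342, -0.2804, -0.0036]
ee_rot: [[-0.99, -0.14, -0.001], [-0.14, 0.99, 0.0], [0.001, 0.001, -1.0]]
wrist_force: [-0.7, -0.6, -1.0]
gripper_width: 0.005
t 6.4 tcp [ 0.6342 -0.2804 -0.0036] shift [-0.003  0.898 -0.166] turn [ 0.001 -0.002 -0.002] F [-0.7 -0.6 -1. ] M [-0.02 -0.04 -0.02] w 0.005
[array([290., 382.]), array([291., 357.]), array([292., 342.]), array([295., 287.])]
```

View pics/p7.png

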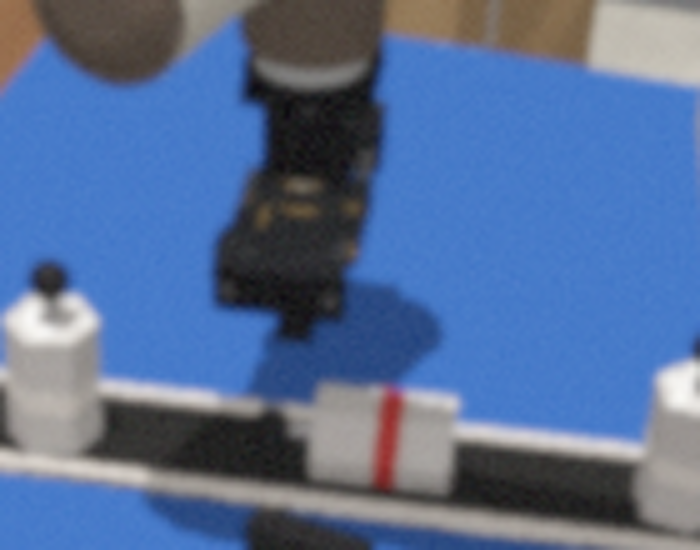

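```bash
python3 -m crank '[[1,[0,0,0.05],[0,0,0]],[1,[0,0,0.05],[0,0,0]],[1,[0,0,0.04],[0,0,0]],[1,[0,0,0],[0,0,0]]]'
python3 -m crank '[[1,[0,0,0.02],[0,0,0]],[1,[0,0,0.02],[0,0,0]],[1,[0,0,0],[0,0,0]]]'
```

```text
time_s: 6.85
tcp_pos: [0.6341, -0.2804, -0.018]
ee_rot: [[-0.99, -0.14, -0.002], [-0.14, 0.99, 0.001], [0.002, 0.001, -1.0]]
wrist_force: [-0.4, -0.3, 0.5]
gripper_width: 0.006
time_s: 7.15
tcp_pos: [0.6346, -0.2806, -0.0211]
ee_rot: [[-0.99, -0.14, -0.0], [-0.14, 0.99, 0.0], [0.0, 0.0, -1.0]]
wrist_force: [0.8, -0.3, -0.2]
gripper_width: 0.007
```

```bash
python3 -m crank '[[1,[0,0,0.02],[0,0,0]],[1,[0,0,0.02],[0,0,0]],[1,[0,0,0],[0,0,0]]]'
python3 -m crank '[[1,[0,0,0.02],[0,0,0]],[1,[0,0,0],[0,0,0]]]'
python3 -m crank '[[1,[0,0,0.02],[0,0,0]],[1,[0,0,0],[0,0,0]]]'
```

```text
time_s: 7.45
tcp_pos: [0.6345, -0.2806, -0.0252]
ee_rot: [[-0.99, -0.14, -0.001], [-0.14, 0.99, 0.0], [0.001, 0.0, -1.0]]
wrist_force: [-0.9, -0.1, -0.3]
gripper_width: 0.006
time_s: 7.65
tcp_pos: [0.6346, -0.2805, -0.0272]
ee_rot: [[-0.99, -0.14, -0.001], [-0.14, 0.99, 0.0], [0.0, 0.0, -1.0]]
wrist_force: [-0.1, 0.3, -0.5]
gripper_width: 0.004
time_s: 7.85
tcp_pos: [0.6346, -0.2805, -0.0292]
ee_rot: [[-0.99, -0.14, -0.0], [-0.14, 0.99, 0.0], [0.0, 0.0, -1.0]]
wrist_force: [-0.0, -1.4, -0.3]
gripper_width: 0.006
```

```bash
python3 -m crank '[[1,[0,0,0.02],[0,0,0]],[1,[0,0,0],[0,0,0]]]'
python3 -m crank '[[1,[0,0,0.02],[0,0,0]],[1,[0,0,0],[0,0,0]]]'
python3 -m crank '[[1,[0,0,0.02],[0,0,0]],[1,[0,0,0],[0,0,0]]]'
python3 -c "
from h import *
from station import r
c=r.capture('side');np.savez('pics/side8.npz',**c)
crop(c['img'],280,110,60,50,12,'pics/p8.png')
"
```

```text
time_s: 8.05
tcp_pos: [0.6346, -0.2805, -0.0312]
ee_rot: [[-0.99, -0.14, -0.001], [-0.14, 0.99, 0.0], [0.0, 0.0, -1.0]]
wrist_force: [0.2, 0.2, -0.2]
gripper_width: 0.001
time_s: 8.25
tcp_pos: [0.6346, -0.2805, -0.0332]
ee_rot: [[-0.99, -0.14, -0.0], [-0.14, 0.99, 0.0], [0.0, 0.0, -1.0]]
wrist_force: [0.6, 0.7, 0.0]
gripper_width: 0.005
time_s: 8.45
tcp_pos: [0.6349, -0.2806, -0.0348]
ee_rot: [[-0.99, -0.14, 0.0], [-0.14, 0.99, -0.0], [-0.0, -0.0, -1.0]]
wrist_force: [-0.7, -1.0, -0.4]
gripper_width: 0.003
```

View pics/p8.png

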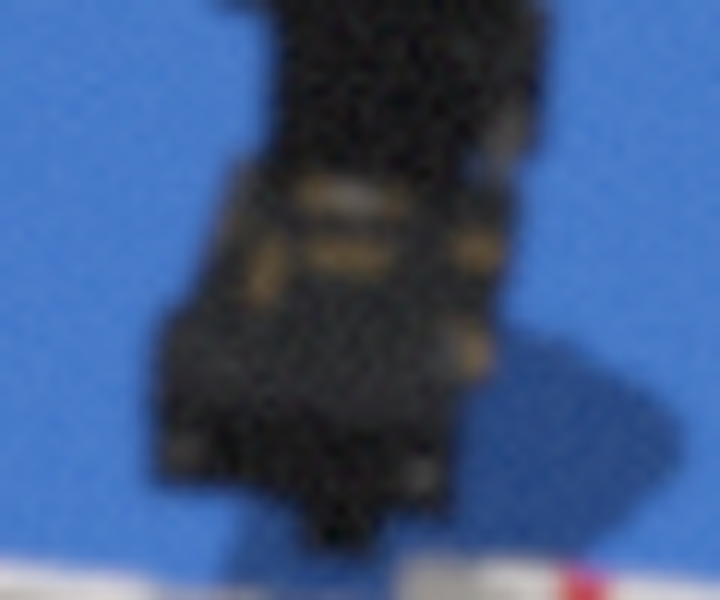

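```bash
python3 -c "
from h import *
c=load('pics/side8.npz')
for z in (0,.01,.02,.03): print(z,ray(c,308.75,155.4,z))
print(proj(c,[.6349,-.2806,0]),proj(c,[.6349,-.2806,-.0348]))
"
python3 -m crank '[[1,[0,0,0.03],[0,0,0]],[1,[0,0,0],[0,0,0]]]'
python3 -m crank '[[1,[0,0,0.03],[0,0,0]],[1,[0,0,0],[0,0,0]]]'
```

```text
0 [ 0.63221251 -0.28167992  0.        ]
0.01 [ 0.62855137 -0.26802173  0.01      ]
0.02 [ 0.62489023 -0.25436355  0.02      ]
0.03 [ 0.62122909 -0.24070536  0.03      ]
[307.82364434 155.41931107] [307.32562025 164.43485647]
time_s: 8.7
tcp_pos: [0.6349, -0.2807, -0.0349]
ee_rot: [[-0.99, -0.141, -0.0], [-0.141, 0.99, -0.001], [0.0, -0.001, -1.0]]
wrist_force: [-4.0, 2.5, 12.0]
gripper_width: 0.005
time_s: 8.9
tcp_pos: [0.635, -0.2807, -0.035]
ee_rot: [[-0.99, -0.142, 0.0], [-0.142, 0.99, -0.001], [0.0, -0.001, -1.0]]
wrist_force: [-8.9, 6.0, 22.9]
gripper_width: 0.007
```

```bash
python3 -m crank '[[1,[0,0,-0.2],[0,0,0]],[-0.4,[0,0,-0.3],[0,0,0]],[-0.4,[0.01,0.2,-0.3],[0,0,0]],[-0.4,[0,0.3,-0.1],[0,0,0]],[-0.4,[0,0.3,0],[0,0,0]],[-0.4,[0,0.09,0],[0,0,0]],[-0.4,[0,0,0],[0,0,0]],[-0.4,[0,0,0],[0,0,0]]]'
python3 -c "
from h import *
delta([.622,-.1915,-.022],98.1)
"
```

```text
time_s: 9.7
tcp_pos: [0.6214, -0.193, 0.0489]
ee_rot: [[-0.99, -0.14, -0.0], [-0.14, 0.99, -0.0], [0.0, -0.0, -1.0]]
wrist_force: [0.2, -0.2, 0.7]
gripper_width: 0.556
t 9.7 tcp [ 0.6214 -0.193   0.0489] shift [-0.008  0.015  0.709] turn [-0.    -0.001 -0.001] F [ 0.2 -0.2  0.7] M [-0.01 -0.07 -0.05] w 0.556
```

```bash
python3 -m crank '[[-0.4,[-0.008,0.015,0.2],[0,0,0]],[-0.4,[0,0,0.2],[0,0,0]],[-0.4,[0,0,0.15],[0,0,0]],[-0.4,[0,0,0.1],[0,0,0]],[-0.4,[0,0,0.06],[0,0,0]],[-0.4,[0,0,0],[0,0,0]],[-0.4,[0,0,0],[0,0,0]]]'
python3 -c "
from h import *
delta([.622,-.1915,-.022],98.1)
"
```

```text
time_s: 10.4
tcp_pos: [0.6225, -0.1913, -0.0213]
ee_rot: [[-0.99, -0.14, 0.001], [-0.14, 0.99, -0.0], [-0.001, -0.0, -1.0]]
wrist_force: [-0.3, 0.5, -0.0]
gripper_width: 0.697
t 10.4 tcp [ 0.6225 -0.1913 -0.0213] shift [ 0.005 -0.001  0.007] turn [-0.001  0.001 -0.001] F [-0.3  0.5 -0. ] M [-0.01 -0.02  0.01] w 0.697
```

```bash
python3 -m crank '[[1,[0,0,0],[0,0,0]],[1,[0,0,0],[0,0,0]],[1,[0,0,0],[0,0,0]],[1,[0,0,0],[0,0,0]],[1,[0,0,0],[0,0,0]],[1,[0,0,0],[0,0,0]],[1,[0,0,0],[0,0,0]],[1,[0,0,0],[0,0,0]]]'
python3 -c "
from h import *
from station import r
delta([.622,-.1915,-.022],98.1)
c=r.capture('side');np.savez('pics/side9.npz',**c)
crop(c['img'],250,80,140,110,5,'pics/p9.png')
"
```

```text
time_s: 11.2
tcp_pos: [0.622, -0.191, -0.0218]
ee_rot: [[-0.99, -0.14, 0.0], [-0.14, 0.99, -0.0], [-0.0, -0.0, -1.0]]
wrist_force: [0.3, 0.2, 0.5]
gripper_width: 0.253
t 11.2 tcp [ 0.622  -0.191  -0.0218] shift [ 0.    -0.005  0.002] turn [-0.     0.    -0.001] F [0.3 0.2 0.5] M [ 0.09  0.05 -0.  ] w 0.253
```

View pics/p9.png

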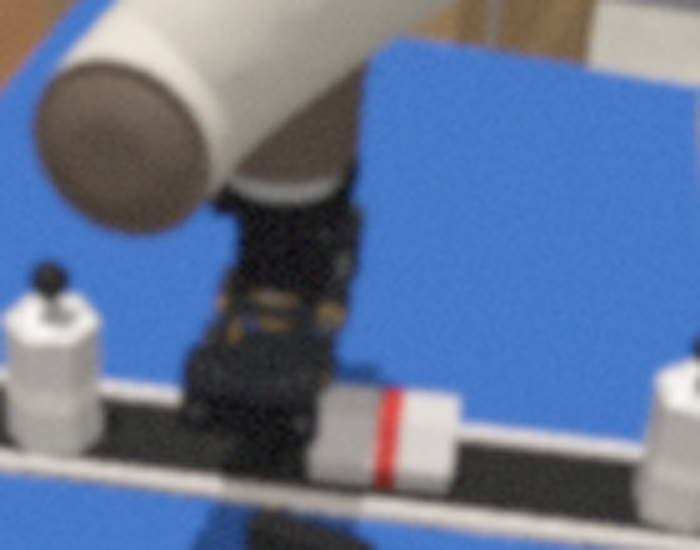

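```bash
python3 -m crank '[[1,[0.03,0,-0.1],[0,0,0]],[1,[0.04,0,-0.12],[0,0,0]],[1,[0.05,0,-0.12],[0,0,0]],[1,[0,0,0],[0,0,0]]]'
python3 -c "
from h import *
from station import r
delta([.622,-.1915,-.022],98.1)
c=r.capture('side');np.savez('pics/side10.npz',**c)
crop(c['img'],250,80,140,110,5,'pics/p10.png')
"
```

```text
time_s: 11.65
tcp_pos: [0.6109, -0.1931, 0.015]
ee_rot: [[-0.99, -0.14, 0.004], [-0.14, 0.99, -0.001], [-0.004, -0.001, -1.0]]
wrist_force: [0.1, -0.1, -1.0]
gripper_width: 0.254
t 11.65 tcp [ 0.6109 -0.1931  0.015 ] shift [-0.111  0.001  0.37 ] turn [-0.001  0.005 -0.001] F [ 0.1 -0.1 -1. ] M [-0.02 -0.28  0.01] w 0.254
```

View pics/p10.png

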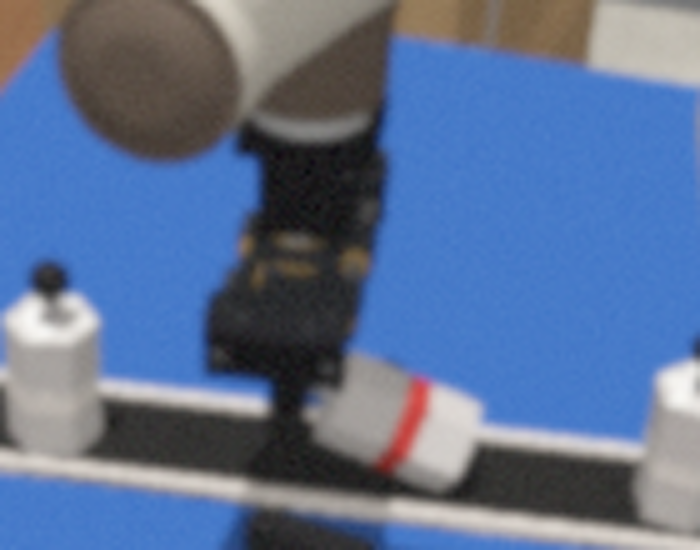

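```bash
python3 -m crank '[[1,[0.06,-0.02,-0.12],[0,0,0]],[1,[0.08,-0.02,-0.12],[0,0,0]],[1,[0.1,-0.02,-0.12],[0,0,0]],[1,[0.1,0,-0.12],[0,0,0]],[1,[0.08,0,-0.1],[0,0,0]],[1,[0,0,0],[0,0,0]],[1,[0,0,0],[0,0,0]],[1,[0,0,0],[0,0,0]]]'
python3 -c "
from h import *
from station import r
delta([.622,-.1915,-.022],98.1)
c=r.capture('side');np.savez('pics/side11.npz',**c)
crop(c['img'],250,80,140,110,5,'pics/p11.png')
"
```

```text
time_s: 12.5
tcp_pos: [0.5692, -0.2044, 0.0696]
ee_rot: [[-0.99, -0.14, -0.001], [-0.14, 0.99, 0.0], [0.001, 0.0, -1.0]]
wrist_force: [-0.1, -0.4, -2.1]
gripper_width: 0.257
t 12.5 tcp [ 0.5692 -0.2044  0.0696] shift [-0.542  0.053  0.916] turn [ 0.    -0.001 -0.001] F [-0.1 -0.4 -2.1] M [-0.03 -0.1   0.03] w 0.257
```

View pics/p11.png

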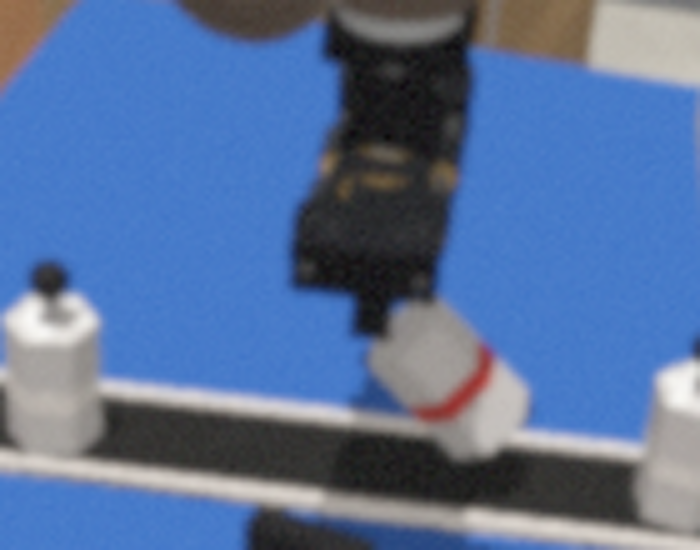

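```bash
python3 -m crank '[[1,[0,0,0],[0,0,0]],[1,[0,0,0],[0,0,0]],[1,[0,0,0],[0,0,0]],[1,[0,0,0],[0,0,0]],[1,[0,0,0],[0,0,0]]]'
python3 -c "
from h import *
from station import r
c=r.capture('side');np.savez('pics/side12.npz',**c)
crop(c['img'],250,80,140,110,5,'pics/p12.png')
"
```

```text
time_s: 13.05
tcp_pos: [0.5693, -0.2045, 0.0701]
ee_rot: [[-0.99, -0.14, -0.0], [-0.14, 0.99, 0.0], [0.0, 0.0, -1.0]]
wrist_force: [-0.5, -0.6, -1.6]
gripper_width: 0.255
```

View pics/p12.png

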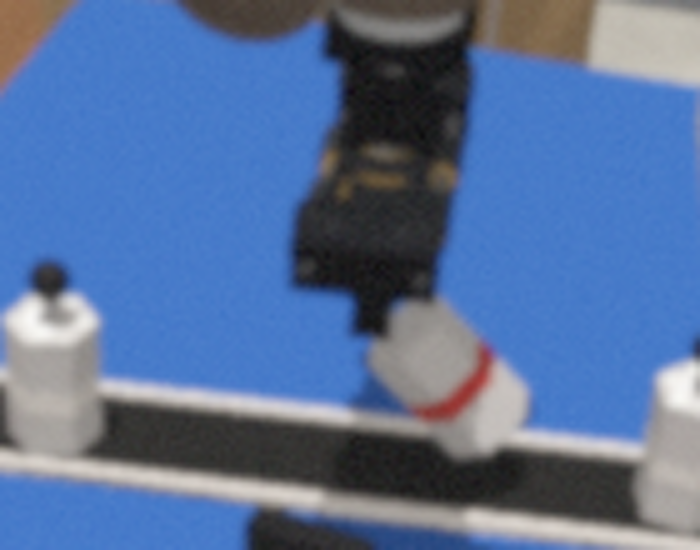

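```bash
python3 -c "
from h import *
c=load('pics/side12.npz');k=np.array([.5692,-.2044,.1199]);ax=np.array([.99,.1412,0])
f=lambda X:((proj(c,X)-[250,80])*5).round()
print('knob',f(k))
for th in (25,30,35,40,45):
  t=np.radians(th);d=-np.sin(t)*ax-np.array([0,0,np.cos(t)])
  u=np.cos(t)*ax-np.array([0,0,np.sin(t)])
  print(th,'band',f(k+.066*d),'base',f(k+.106*d),'low',f(k+.106*d+.026*u),'high',f(k+.106*d-.026*u),'top hi',f(k+.026*d-.026*u),'top lo',f(k+.026*d+.026*u))
"
```

```text
knob [372. 298.]
25 band [414. 392.] base [437. 447.] low [395. 457.] high [480. 437.] top hi [433. 324.] top lo [346. 347.]
30 band [423. 390.] base [452. 443.] low [411. 456.] high [494. 430.] top hi [435. 320.] top lo [351. 349.]
35 band [432. 386.] base [467. 438.] low [427. 454.] high [507. 421.] top hi [437. 315.] top lo [357. 351.]
40 band [441. 382.] base [480. 431.] low [443. 450.] high [519. 412.] top hi [438. 310.] top lo [362. 352.]
45 band [449. 377.] base [493. 424.] low [458. 446.] high [530. 402.] top hi [439. 306.] top lo [368. 353.]
```

```bash
python3 -m crank '[[1,[-0.18,0,0],[0,0,0]],[1,[-0.17,0,0.06],[0,0,0]],[1,[0,0,0.08],[0,0,0]],[1,[0,0,0.06],[0,0,0]],[1,[0,0,0],[0,0,0]],[1,[0,0,0],[0,0,0]]]'
python3 -c "
from h import *
from station import r
delta([.622,-.1915,-.022],98.1)
c=r.capture('side');np.savez('pics/side13.npz',**c)
crop(c['img'],250,80,140,110,5,'pics/p13.png')
"
```

```text
time_s: 13.7
tcp_pos: [0.603, -0.1997, 0.05]
ee_rot: [[-0.99, -0.14, -0.001], [-0.14, 0.99, 0.0], [0.001, 0.0, -1.0]]
wrist_force: [-0.7, 0.2, -1.8]
gripper_width: 0.253
t 13.7 tcp [ 0.603  -0.1997  0.05  ] shift [-0.201  0.054  0.72 ] turn [ 0.001 -0.002 -0.002] F [-0.7  0.2 -1.8] M [ 0.01 -0.07  0.04] w 0.253
```

View pics/p13.png

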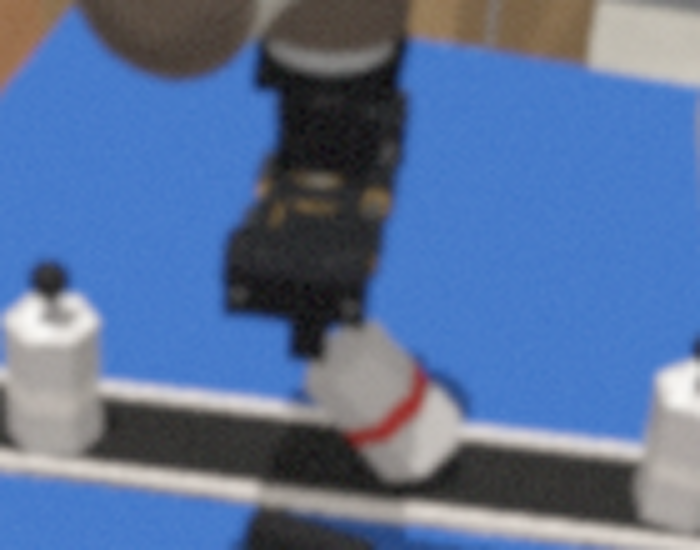

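```bash
python3 -m crank '[[1,[0,0,0.02],[0,0,0]],[1,[0,0,0.02],[0,0,0]],[1,[0,0,0],[0,0,0]]]'
python3 -m crank '[[1,[0.1,0,-0.02],[0,0,0]],[1,[0.12,0,-0.03],[0,0,0]],[1,[0.12,0,-0.03],[0,0,0]],[1,[0,0,0],[0,0,0]]]'
python3 -c "
from h import *
from station import r
delta([.622,-.1915,-.022],98.1)
c=r.capture('side');np.savez('pics/side14.npz',**c)
crop(c['img'],250,80,140,110,5,'pics/p14.png')
"
```

```text
time_s: 14.05
tcp_pos: [0.6062, -0.1998, 0.0478]
ee_rot: [[-0.99, -0.141, 0.005], [-0.141, 0.99, -0.001], [-0.005, -0.002, -1.0]]
wrist_force: [3.1, 0.3, 4.6]
gripper_width: 0.255
time_s: 14.45
tcp_pos: [0.574, -0.2057, 0.0591]
ee_rot: [[-0.99, -0.142, 0.011], [-0.142, 0.99, -0.003], [-0.01, -0.005, -1.0]]
wrist_force: [3.1, 0.7, 10.6]
gripper_width: 0.254
t 14.45 tcp [ 0.574  -0.2057  0.0591] shift [-0.486  0.077  0.816] turn [-0.006  0.013  0.001] F [ 3.1  0.7 10.6] M [ 0.08 -1.12  0.  ] w 0.254
```

View pics/p14.png

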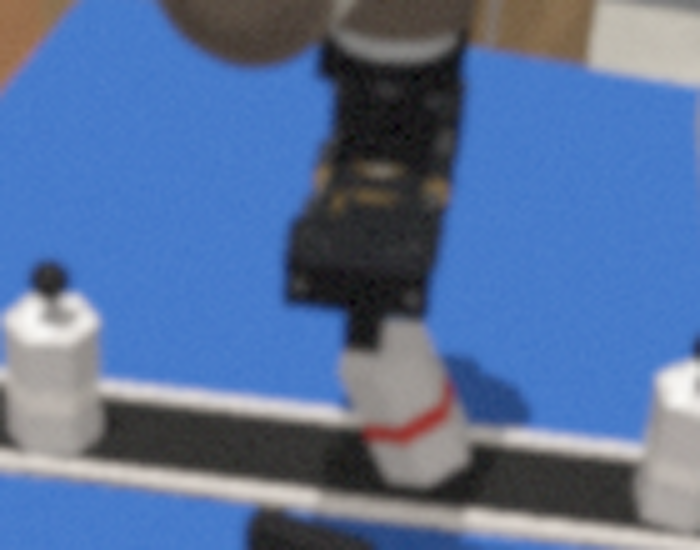

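```bash
python3 -m crank '[[1,[0.12,0,-0.02],[0,0,0]],[1,[0.12,0,-0.01],[0,0,0]],[1,[0.12,0,0.01],[0,0,0]],[1,[0,0,0],[0,0,0]],[1,[0,0,0],[0,0,0]]]'
python3 -c "
from h import *
from station import r
delta([.622,-.1915,-.022],98.1)
c=r.capture('side');np.savez('pics/side15.npz',**c)
crop(c['img'],250,80,140,110,5,'pics/p15.png')
"
```

```text
time_s: 15.0
tcp_pos: [0.5358, -0.2109, 0.0597]
ee_rot: [[-0.99, -0.141, 0.004], [-0.141, 0.99, -0.003], [-0.004, -0.003, -1.0]]
wrist_force: [-1.1, -0.7, 13.7]
gripper_width: 0.253
t 15.0 tcp [ 0.5358 -0.2109  0.0597] shift [-0.878  0.074  0.819] turn [-0.004  0.005  0.001] F [-1.1 -0.7 13.7] M [-0.29  0.21 -0.01] w 0.253
```

View pics/p15.png

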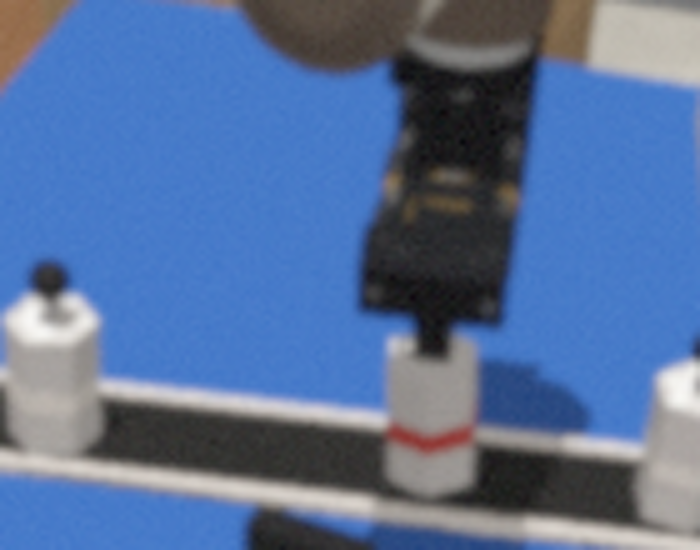

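```bash
python3 -m crank '[[1,[0,0,-0.02],[0,0,0]],[1,[0,0,0],[0,0,0]]]'
python3 -m crank '[[-0.4,[0,0,0],[0,0,0]],[-0.4,[0,0,0],[0,0,0]],[-0.4,[0,0,0],[0,0,0]],[-0.4,[0,0,0],[0,0,0]],[-0.4,[0,0,0],[0,0,0]]]'
python3 -c "
from h import *
from station import r
delta([.622,-.1915,-.022],98.1)
c=r.capture('side');np.savez('pics/side16.npz',**c)
crop(c['img'],250,80,140,110,5,'pics/p16.png')
"
```

```text
time_s: 15.25
tcp_pos: [0.535, -0.2103, 0.0597]
ee_rot: [[-0.99, -0.14, 0.001], [-0.14, 0.99, -0.002], [-0.001, -0.002, -1.0]]
wrist_force: [-0.5, -1.9, 8.3]
gripper_width: 0.253
time_s: 15.75
tcp_pos: [0.5342, -0.2093, 0.0576]
ee_rot: [[-0.99, -0.14, -0.001], [-0.14, 0.99, 0.0], [0.001, 0.0, -1.0]]
wrist_force: [0.4, 0.0, 0.3]
gripper_width: 0.626
t 15.75 tcp [ 0.5342 -0.2093  0.0576] shift [-0.896  0.053  0.795] turn [ 0.001 -0.002 -0.001] F [0.4 0.  0.3] M [-0.03  0.03 -0.04] w 0.626
```

View pics/p16.png

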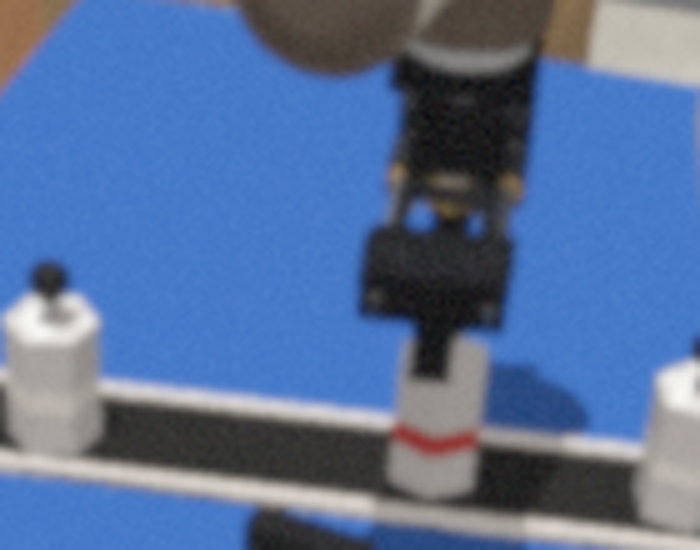

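```bash
python3 -m crank '[[-0.4,[0,0,0],[0,0,0]],[-0.4,[0,0,0],[0,0,0]]]'
python3 -c "
from h import *
from station import r
c=r.capture('side');np.savez('pics/side17.npz',**c)
crop(c['img'],300,120,60,70,8,'pics/p17.png')
"
```

```text
time_s: 16.0
tcp_pos: [0.5346, -0.2094, 0.0581]
ee_rot: [[-0.99, -0.14, -0.0], [-0.14, 0.99, 0.0], [0.0, 0.0, -1.0]]
wrist_force: [0.0, 0.5, 0.1]
gripper_width: 0.691
```

View pics/p17.png

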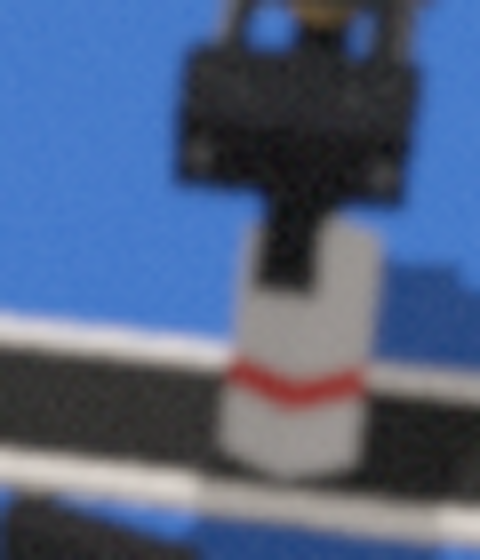

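```bash
python3 -c "
from h import *
c=load('pics/side17.npz')
f=lambda X:((proj(c,X)-[300,120])*8).round()
ax=np.array([.99,.1412,0])
for x in(.525,.535):
  b=np.array([x,-.2095,.004]); print(f(b),f(b+[0,0,.08]),f(b+[0,0,.106]))
  print(f(b+ax*.024),f(b-ax*.024),f(b+ax*.024+[0,0,.08]),f(b-ax*.024+[0,0,.08]))
"
```

```text
[293. 440.] [314. 260.] [322. 197.]
[228. 432.] [359. 449.] [246. 252.] [383. 268.]
[267. 435.] [287. 254.] [293. 192.]
[202. 426.] [332. 443.] [219. 246.] [355. 262.]
```

```bash
python3 -m crank '[[-0.4,[0,0,-0.08],[0,0,0]],[-0.4,[0,0,-0.2],[0,0,0]],[-0.4,[0,0,-0.35],[0,0,0]],[-0.4,[0,0,-0.4],[0,0,0]],[-0.4,[0,0,-0.4],[0,0,0]],[-0.4,[0,0,-0.4],[0,0,0]],[-0.4,[0,0,-0.1],[0,0,0]],[-0.4,[0,0,0],[0,0,0]]]'
python3 -c "
from h import *
from station import r
delta([.554,.291,.25],76.3);delta([.554,.291,.25],-103.7)
print(r.sense()['joints'].round(1))
c=r.capture('side');np.savez('pics/side18.npz',**c)
crop(c['img'],230,120,180,75,4.4,'pics/p18.png')
c=r.capture('top');np.savez('pics/top18.npz',**c)
cv2.imwrite('pics/t18.png',c['img'])
"
```

```text
time_s: 16.85
tcp_pos: [0.5356, -0.2096, 0.2539]
ee_rot: [[-0.99, -0.14, 0.005], [-0.14, 0.99, -0.001], [-0.005, -0.001, -1.0]]
wrist_force: [-0.4, -0.2, -0.7]
gripper_width: 0.702
t 16.85 tcp [ 0.5356 -0.2096  0.2539] shift [-0.882  4.931  0.037] turn [-0.     0.007  0.483] F [-0.4 -0.2 -0.7] M [-0.03 -0.05 -0.02] w 0.702
t 16.85 tcp [ 0.5356 -0.2096  0.2539] shift [-0.882  4.931  0.037] turn [-1.000e-02 -1.000e-03 -3.517e+00] F [-0.4 -0.2 -0.7] M [-0.03 -0.05 -0.02] w 0.702
[ -5.2  14.7  -0.5   0.  -74.4 -76.7]
```

View pics/p18.png

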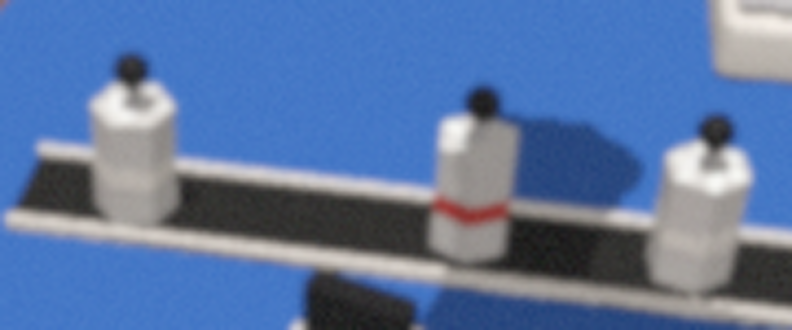

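View pics/t18.png

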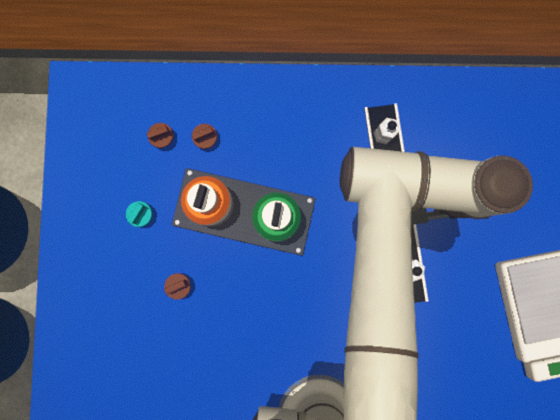

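```bash
python3 -m crank '[[-0.4,[0,0,0],[0,0,-0.18]],[-0.4,[0,0,0],[0,0,-0.18]],[-0.4,[0,0,0],[0,0,-0.18]],[-0.4,[0,0,0],[0,0,-0.18]],[-0.4,[0,0,0],[0,0,-0.18]],[-0.4,[0,0,0],[0,0,-0.18]],[-0.4,[0,0,0],[0,0,-0.18]],[-0.4,[0,0,0],[0,0,-0.18]]]'
python3 -m crank '[[-0.4,[0,0,0],[0,0,-0.18]],[-0.4,[0,0,0],[0,0,-0.18]],[-0.4,[0,0,0],[0,0,-0.18]],[-0.4,[0,0,0],[0,0,-0.18]],[-0.4,[0,0,0],[0,0,-0.18]],[-0.4,[0,0,0],[0,0,-0.18]],[-0.4,[0,0,0],[0,0,-0.18]],[-0.4,[0,0,0],[0,0,-0.18]]]'
python3 -m crank '[[-0.4,[0,0,0],[0,0,-0.16]],[-0.4,[0,0,0],[0,0,-0.16]],[-0.4,[0,0,0],[0,0,-0.16]],[-0.4,[0,0,0],[0,0,-0.16]],[-0.4,[0,0,0],[0,0,0]]]'
python3 -c "
from h import *
from station import r
delta([.554,.291,.25],-103.7)
print(r.sense()['joints'].round(1))"
```

```text
time_s: 17.75
tcp_pos: [0.5335, -0.2091, 0.2485]
ee_rot: [[-0.29, -0.957, -0.005], [-0.957, 0.29, 0.001], [0.0, 0.005, -1.0]]
wrist_force: [-0.6, 0.1, 0.2]
gripper_width: 0.701
time_s: 18.55
tcp_pos: [0.5335, -0.2091, 0.2485]
ee_rot: [[0.743, -0.67, -0.005], [-0.67, -0.743, 0.001], [-0.004, 0.003, -1.0]]
wrist_force: [-1.0, -0.2, -0.3]
gripper_width: 0.697
time_s: 19.05
tcp_pos: [0.5336, -0.2091, 0.2488]
ee_rot: [[0.972, -0.235, -0.004], [-0.235, -0.972, 0.001], [-0.005, 0.0, -1.0]]
wrist_force: [0.4, 0.6, 0.4]
gripper_width: 0.697
t 19.05 tcp [ 0.5336 -0.2091  0.2488] shift [-0.976 -4.909 -0.008] turn [0.    0.006 0.003] F [0.4 0.6 0.4] M [-0.12  0.1   0.  ] w 0.697
[ -5.2  15.   -0.9  -0.  -74.4  81.7]
```

```bash
python3 -m crank '[[-0.4,[-0.07,-0.35,0],[0,0,0]],[-0.4,[-0.07,-0.35,0],[0,0,0]],[-0.4,[-0.07,-0.35,0],[0,0,0]],[-0.4,[-0.07,-0.35,0],[0,0,0]],[-0.4,[-0.07,-0.35,0],[0,0,0]],[-0.4,[-0.07,-0.35,0],[0,0,0]],[-0.4,[-0.07,-0.35,0],[0,0,0]],[-0.4,[-0.07,-0.35,0],[0,0,0]]]'
python3 -m crank '[[-0.4,[-0.07,-0.35,0],[0,0,0]],[-0.4,[-0.07,-0.35,0],[0,0,0]],[-0.4,[-0.07,-0.35,0],[0,0,0]],[-0.4,[-0.07,-0.35,0],[0,0,0]],[-0.4,[-0.07,-0.3,0],[0,0,0]],[-0.4,[-0.07,-0.3,0],[0,0,0]],[-0.4,[0,-0.1,0],[0,0,0]],[-0.4,[0,0,0],[0,0,0]]]'
python3 -c "
from h import *
from station import r
delta([.554,.291,.153],-103.7)
print(r.sense()['joints'].round(1))
st=r.sense();p=st['tcp_pos'];R=st['ee_rot']
c=r.capture('side');np.savez('pics/side19.npz',**c)
im=cv2.resize(c['img'][150:280,180:320],None,fx=5,fy=5,interpolation=cv2.INTER_CUBIC)
for y in(-.03,.03):
  q=(proj(c,p+[0,0,.035]+R@[0,y,0])-[180,150])*5;cv2.circle(im,tuple(int(a) for a in q),3,(0,0,255),-1)
q=(proj(c,[p[0],p[1],.217])-[180,150])*5;cv2.circle(im,tuple(int(a) for a in q),3,(0,255,0),-1)
cv2.imwrite('pics/p19.png',im)
"
```

```text
time_s: 19.85
tcp_pos: [0.545, 0.0772, 0.2498]
ee_rot: [[0.971, -0.238, -0.002], [-0.238, -0.971, -0.001], [-0.002, 0.001, -1.0]]
wrist_force: [0.2, -0.1, -0.6]
gripper_width: 0.7
time_s: 20.65
tcp_pos: [0.5538, 0.2907, 0.2493]
ee_rot: [[0.972, -0.235, -0.002], [-0.235, -0.972, -0.002], [-0.002, 0.002, -1.0]]
wrist_force: [-0.4, 0.5, -0.4]
gripper_width: 0.7
t 20.65 tcp [0.5538 0.2907 0.2493] shift [ 0.003 -0.005  0.963] turn [0.003 0.002 0.003] F [-0.4  0.5 -0.4] M [-0.11  0.22 -0.03] w 0.7
[ 42.5  20.3   6.7  -0.  -76.6  33.9]
```

View pics/p19.png

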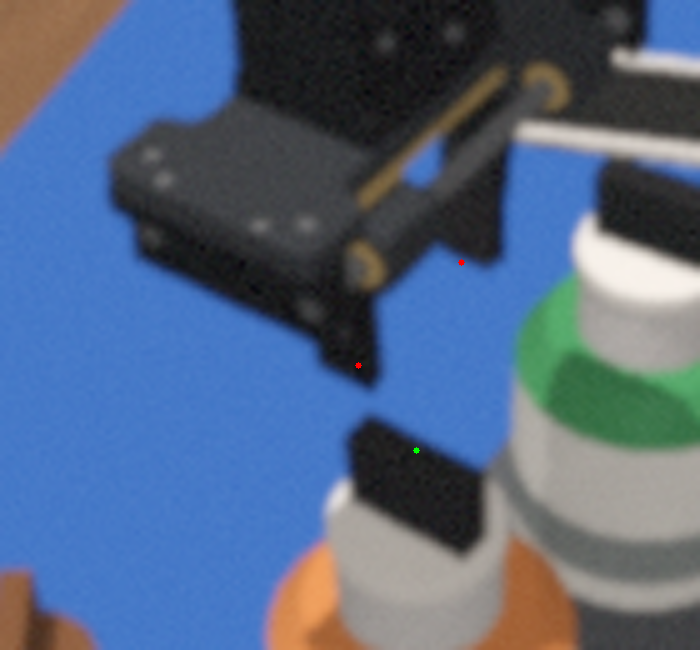

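```bash
python3 -m crank '[[-0.4,[0,0,0.25],[0,0,0]],[-0.4,[0,0,0.25],[0,0,0]],[-0.4,[0,0,0.2],[0,0,0]],[-0.4,[0,0,0.15],[0,0,0]],[-0.4,[0,0,0.1],[0,0,0]],[-0.4,[0,0,0],[0,0,0]],[-0.4,[0,0,0],[0,0,0]]]'
python3 -m crank '[[0.3,[0,0,0],[0,0,0]],[0.5,[0,0,0],[0,0,0]],[1,[0,0,0],[0,0,0]],[1,[0,0,0],[0,0,0]],[1,[0,0,0],[0,0,0]],[1,[0,0,0],[0,0,0]],[1,[0,0,0],[0,0,0]],[1,[0,0,0],[0,0,0]]]'
python3 -c "
from h import *
from station import r
delta([.554,.291,.153],-103.7)
c=r.capture('side');np.savez('pics/side20.npz',**c)
crop(c['img'],180,150,140,130,5,'pics/p20.png')
"
```

```text
time_s: 21.4
tcp_pos: [0.5547, 0.2894, 0.1569]
ee_rot: [[0.972, -0.235, 0.001], [-0.235, -0.972, 0.0], [0.001, -0.0, -1.0]]
wrist_force: [-1.0, 0.6, 1.0]
gripper_width: 0.703
time_s: 22.2
tcp_pos: [0.5543, 0.2901, 0.1562]
ee_rot: [[0.972, -0.234, 0.0], [-0.234, -0.972, 0.0], [0.0, -0.0, -1.0]]
wrist_force: [-0.2, 1.2, 0.0]
gripper_width: 0.179
t 22.2 tcp [0.5543 0.2901 0.1562] shift [-0.005 -0.008  0.032] turn [-0.    -0.     0.003] F [-0.2  1.2  0. ] M [0.08 0.2  0.01] w 0.179
```

View pics/p20.png

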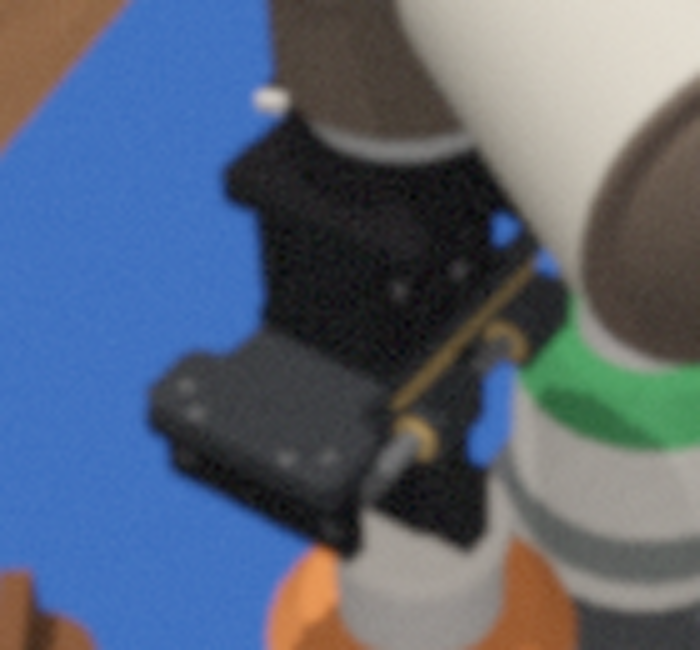

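```bash
python3 -m crank '[[1,[0,0,0],[0,0,-0.1]],[1,[0,0,0],[0,0,-0.1]],[1,[0,0,0],[0,0,-0.1]],[1,[0,0,0],[0,0,0]]]'
python3 -c "
from h import *
delta([.554,.291,.153],-103.7)"
python3 -m crank '[[1,[0,0,0],[0,0,-0.1]],[1,[0,0,0],[0,0,-0.1]],[1,[0,0,0],[0,0,0]]]'
python3 -c "
from h import *
delta([.554,.291,.153],-103.7)"
```

```text
time_s: 22.65
tcp_pos: [0.5541, 0.2913, 0.1563]
ee_rot: [[1.0, -0.001, 0.0], [-0.001, -1.0, 0.002], [0.0, -0.002, -1.0]]
wrist_force: [-2.7, 3.9, -0.2]
gripper_width: 0.187
t 22.65 tcp [0.5541 0.2913 0.1563] shift [-0.001  0.003  0.033] turn [-0.003 -0.     0.303] F [-2.7  3.9 -0.2] M [ 1.3   0.75 -0.05] w 0.187
time_s: 22.95
tcp_pos: [0.5543, 0.2915, 0.1563]
ee_rot: [[0.988, 0.152, 0.001], [0.152, -0.988, 0.003], [0.001, -0.003, -1.0]]
wrist_force: [-1.1, 4.7, -0.5]
gripper_width: 0.193
t 22.95 tcp [0.5543 0.2915 0.1563] shift [-0.004  0.005  0.033] turn [-0.004 -0.001  0.499] F [-1.1  4.7 -0.5] M [ 1.39  0.71 -0.81] w 0.193
```

```bash
python3 -m crank '[[1,[0,0,0],[0,0,0.15]],[1,[0,0,0],[0,0,0.15]],[1,[0,0,0],[0,0,0.15]],[1,[0,0,0],[0,0,0.15]],[1,[0,0,0],[0,0,0.15]],[1,[0,0,0],[0,0,0.15]],[1,[0,0,0],[0,0,0.15]],[1,[0,0,0],[0,0,0]]]'
python3 -c "
from h import *
delta([.554,.291,.153],-103.7)"
python3 -m crank '[[1,[0,0,0],[0,0,0.15]],[1,[0,0,0],[0,0,0.15]],[1,[0,0,0],[0,0,0.15]],[1,[0,0,0],[0,0,0]]]'
python3 -c "
from h import *
delta([.554,.291,.153],-103.7)"
```

```text
time_s: 23.75
tcp_pos: [0.5549, 0.2898, 0.1562]
ee_rot: [[0.784, -0.621, 0.001], [-0.621, -0.784, 0.0], [0.001, -0.001, -1.0]]
wrist_force: [0.5, 0.4, -0.4]
gripper_width: 0.178
t 23.75 tcp [0.5549 0.2898 0.1562] shift [-0.014 -0.003  0.032] turn [-0.001 -0.001 -0.549] F [ 0.5  0.4 -0.4] M [ 0.34 -0.19 -0.02] w 0.178
time_s: 24.15
tcp_pos: [0.5547, 0.29, 0.1562]
ee_rot: [[0.523, -0.852, 0.001], [-0.852, -0.523, 0.0], [0.0, -0.001, -1.0]]
wrist_force: [0.5, 1.2, 0.2]
gripper_width: 0.185
t 24.15 tcp [0.5547 0.29   0.1562] shift [-0.012  0.001  0.032] turn [-0.001 -0.001 -0.995] F [0.5 1.2 0.2] M [ 0.45 -0.29 -0.01] w 0.185
```

```bash
python3 -m crank '[[1,[0,0,0],[0,0,0.1]],[1,[0,0,0],[0,0,0.1]],[1,[0,0,0],[0,0,0]]]'
python3 -c "
from h import *
delta([.554,.291,.153],-103.7)"
python3 -m crank '[[1,[0,0,0],[0,0,0.1]],[1,[0,0,0],[0,0,0.1]],[1,[0,0,0],[0,0,0]]]'
python3 -c "
from h import *
delta([.554,.291,.153],-103.7)"
```

```text
time_s: 24.45
tcp_pos: [0.5546, 0.2901, 0.1562]
ee_rot: [[0.385, -0.923, 0.001], [-0.923, -0.385, 0.0], [-0.0, -0.001, -1.0]]
wrist_force: [2.0, 2.2, -0.8]
gripper_width: 0.18
t 24.45 tcp [0.5546 0.2901 0.1562] shift [-0.011  0.002  0.032] turn [-1.000e-03 -0.000e+00 -1.193e+00] F [ 2.   2.2 -0.8] M [ 0.43 -0.38  0.  ] w 0.18
time_s: 24.75
tcp_pos: [0.5552, 0.2901, 0.1563]
ee_rot: [[0.236, -0.972, 0.002], [-0.972, -0.236, 0.001], [-0.0, -0.002, -1.0]]
wrist_force: [4.4, 0.9, -1.4]
gripper_width: 0.183
t 24.75 tcp [0.5552 0.2901 0.1563] shift [-0.012  0.01   0.033] turn [-2.000e-03 -1.000e-03 -1.392e+00] F [ 4.4  0.9 -1.4] M [ 0.36 -1.14  0.09] w 0.183
```

```bash
python3 -m crank '[[1,[0,0,0],[0,0,0.1]],[1,[0,0,0],[0,0,0]]]'
python3 -c "
from h import *
delta([.554,.291,.153],-103.7)"
python3 -m crank '[[1,[0,0,0],[0,0,0.06]],[1,[0,0,0],[0,0,0]]]'
python3 -c "
from h import *
delta([.554,.291,.153],-103.7)"
```

```text
time_s: 24.95
tcp_pos: [0.5551, 0.2902, 0.1564]
ee_rot: [[0.161, -0.987, 0.002], [-0.987, -0.161, 0.0], [-0.0, -0.002, -1.0]]
wrist_force: [4.8, 1.3, -1.8]
gripper_width: 0.184
t 24.95 tcp [0.5551 0.2902 0.1564] shift [-0.01   0.01   0.034] turn [-2.000e-03 -1.000e-03 -1.489e+00] F [ 4.8  1.3 -1.8] M [ 0.43 -1.27  0.73] w 0.184
time_s: 25.15
tcp_pos: [0.555, 0.2904, 0.1564]
ee_rot: [[0.114, -0.993, 0.002], [-0.993, -0.114, 0.001], [-0.001, -0.002, -1.0]]
wrist_force: [4.3, 2.2, -2.2]
gripper_width: 0.189
t 25.15 tcp [0.555  0.2904 0.1564] shift [-0.007  0.009  0.034] turn [-3.00e-03 -1.00e-03 -1.55e+00] F [ 4.3  2.2 -2.2] M [ 0.65 -1.29  0.87] w 0.189
```

```bash
python3 -m crank '[[1,[0,0,0],[0,0,-0.08]],[1,[0,0,-0.03],[0,0,0]],[1,[0,0,-0.03],[0,0,0]],[1,[0,0,-0.04],[0,0,0]],[1,[0,0,0],[0,0,0]]]'
python3 -c "
from h import *
from station import r
delta([.554,.291,.153],-103.7)
c=r.capture('side');np.savez('pics/side21.npz',**c)
crop(c['img'],180,150,140,130,5,'pics/p21.png')
"
```

```text
time_s: 25.65
tcp_pos: [0.5543, 0.2901, 0.163]
ee_rot: [[0.173, -0.985, -0.002], [-0.985, -0.173, -0.0], [-0.0, 0.002, -1.0]]
wrist_force: [6.8, 3.2, -10.6]
gripper_width: 0.185
t 25.65 tcp [0.5543 0.2901 0.163 ] shift [-0.009  0.001  0.1  ] turn [ 0.002  0.002 -1.474] F [  6.8   3.2 -10.6] M [ 0.83 -2.25  0.33] w 0.185
```

View pics/p21.png

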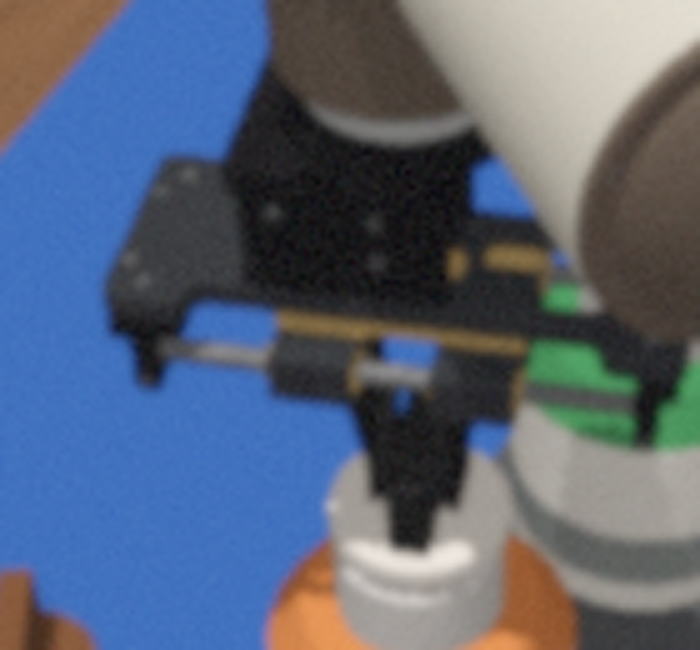

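```bash
python3 -m crank '[[1,[-0.01,-0.02,0],[0,0,-0.03]],[1,[0,0,0],[0,0,0]],[1,[0,0,0],[0,0,0]]]'
python3 -c "
from h import *
from station import r
delta([.554,.291,.153],-103.7)
c=r.capture('side');np.savez('pics/side22.npz',**c)
crop(c['img'],235,225,60,55,12,'pics/p22.png')
for z in(.172,.182,.192):print(z,[((proj(c,[.554+.034*np.cos(a),.2915+.034*np.sin(a),z])-[235,225])*12).round().tolist() for a in np.radians([108,200,18,288])])
"
```

```text
time_s: 26.0
tcp_pos: [0.5547, 0.2904, 0.1639]
ee_rot: [[0.194, -0.981, -0.004], [-0.981, -0.194, -0.002], [0.001, 0.005, -1.0]]
wrist_force: [3.8, 0.9, -10.5]
gripper_width: 0.183
t 26.0 tcp [0.5547 0.2904 0.1639] shift [-0.007  0.005  0.109] turn [ 0.006  0.002 -1.447] F [  3.8   0.9 -10.5] M [ 0.23 -1.01  0.22] w 0.183
0.172 [[330.0, 555.0], [563.0, 382.0], [125.0, 377.0], [356.0, 221.0]]
0.182 [[329.0, 512.0], [563.0, 339.0], [121.0, 334.0], [355.0, 178.0]]
0.192 [[327.0, 468.0], [564.0, 295.0], [118.0, 291.0], [353.0, 134.0]]
```

View pics/p22.png

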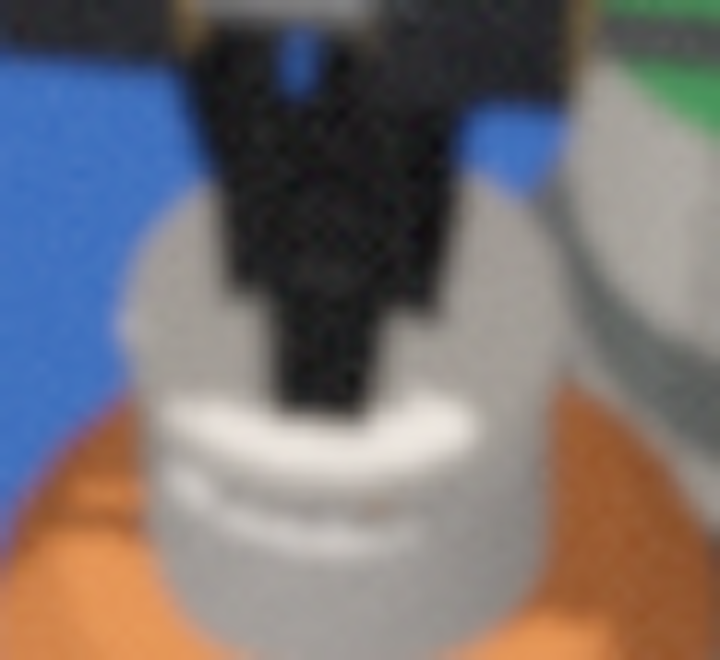

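```bash
python3 -m crank '[[1,[0,-0.01,-0.04],[0,0,0]],[1,[0,0,-0.04],[0,0,0]],[1,[0,0,0],[0,0,0]]]'
python3 -c "
from h import *
from station import r
delta([.554,.291,.153],-103.7)
c=r.capture('side');np.savez('pics/side23.npz',**c)
crop(c['img'],235,225,60,55,12,'pics/p23.png')"
```

```text
time_s: 26.35
tcp_pos: [0.5579, 0.2918, 0.177]
ee_rot: [[0.194, -0.981, 0.003], [-0.981, -0.194, 0.001], [-0.001, -0.004, -1.0]]
wrist_force: [0.4, 0.7, -1.7]
gripper_width: 0.184
t 26.35 tcp [0.5579 0.2918 0.177 ] shift [0.    0.04  0.239] turn [-0.005 -0.002 -1.447] F [ 0.4  0.7 -1.7] M [-0.03  0.05 -0.01] w 0.184
```

View pics/p23.png

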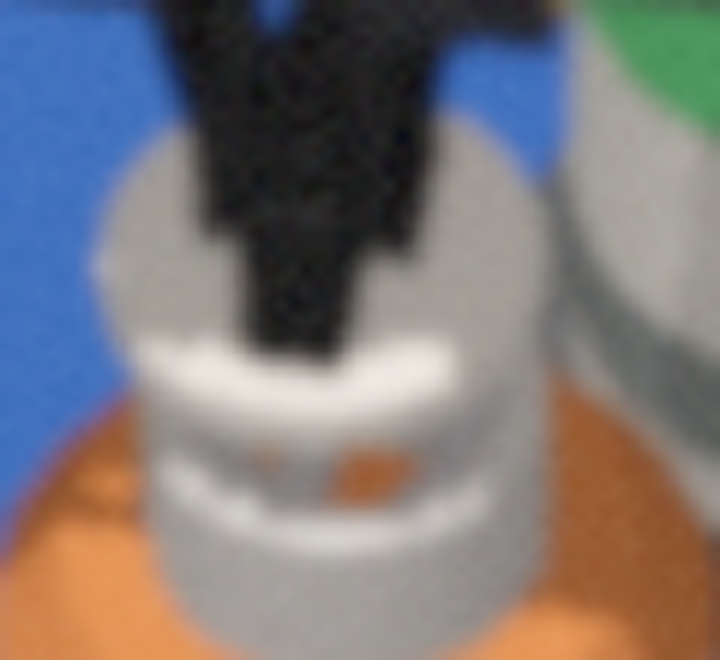

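```bash
python3 -m crank '[[1,[0,0.03,-0.06],[0,0,0]],[1,[0,0,-0.1],[0,0,0]],[1,[0,0,-0.15],[0,0,0]],[1,[0,0,-0.2],[0,0,0]],[1,[0,0,-0.15],[0,0,0]],[1,[0,0,-0.1],[0,0,0]],[1,[0,0,-0.04],[0,0,0]],[1,[0,0,0],[0,0,0]]]'
python3 -m crank '[[1,[0,0,0],[0,0,0]],[1,[0,0,0],[0,0,0]],[1,[0,0,0],[0,0,0]],[1,[0,0,0],[0,0,0]]]'
python3 -c "
from h import *
from station import r
delta([.554,.291,.153],-103.7)
c=r.capture('side');np.savez('pics/side24.npz',**c)
cv2.imwrite('pics/p24.png',cv2.resize(c['img'],None,fx=1.4,fy=1.4))
t=r.capture('top');crop(t['img'],120,90,330,240,2.4,'pics/t24.png')"
```

```text
time_s: 27.2
tcp_pos: [0.5542, 0.2909, 0.2548]
ee_rot: [[0.194, -0.981, 0.001], [-0.981, -0.194, 0.001], [-0.001, -0.001, -1.0]]
wrist_force: [-0.8, 0.0, -1.9]
gripper_width: 0.181
time_s: 27.6
tcp_pos: [0.554, 0.2907, 0.2537]
ee_rot: [[0.194, -0.981, -0.001], [-0.981, -0.194, -0.001], [0.0, 0.001, -1.0]]
wrist_force: [-0.3, -0.6, -1.5]
gripper_width: 0.185
t 27.6 tcp [0.554  0.2907 0.2537] shift [-3.000e-03 -1.000e-03  1.007e+00] turn [ 1.000e-03  0.000e+00 -1.447e+00] F [-0.3 -0.6 -1.5] M [ 0.02  0.1  -0.05] w 0.185
```

View pics/p24.png

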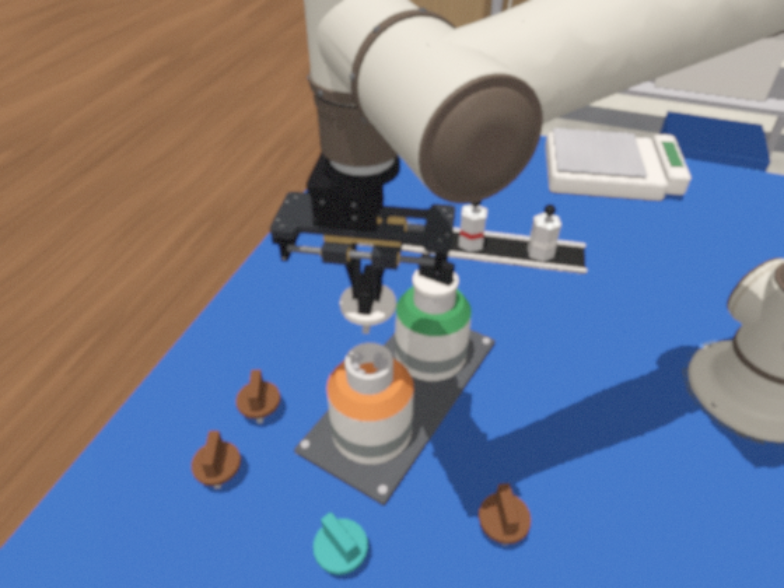

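View pics/t24.png

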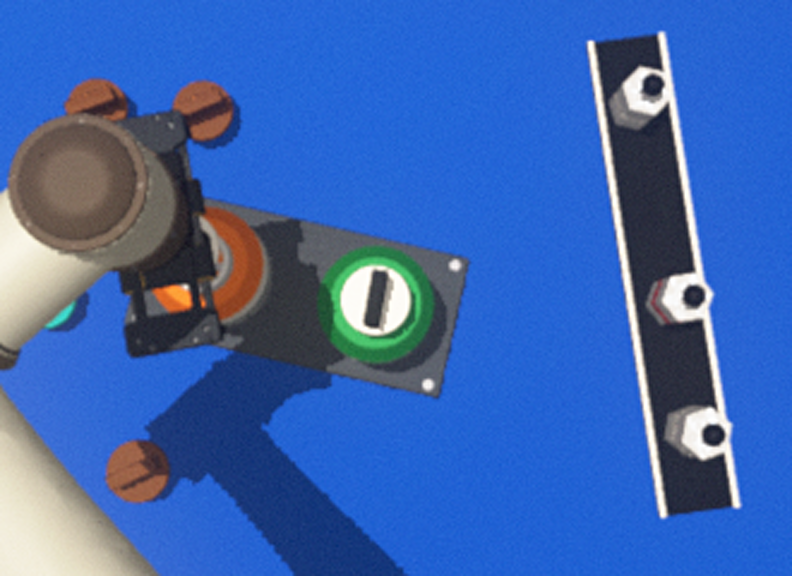

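```bash
python3 -c "
from h import *
t=load('pics/top0.npz');s=load('pics/side24.npz');L=np.array([.5631,-.2055,0]);ax=np.array([.99,.1412,0]);ay=np.array([-.1412,.99,0])
for p in((408.75,213.3),(652/2.4+120,85/2.4+90),(713/2.4+120,435/2.4+90)):
  k=ray(t,*p,.11)-L;print(k@ax,k@ay)
# side view check of upright canister
for z in(.26,.27,.28,.29): print(z,proj(s,[.554,.2907,z])*1.4)
crop(s['img'],225,185,70,55,11,'pics/p24c.png')
"
```

```text
-0.035914731949458205 -0.0011492511896611746
0.18981423362668826 0.007042020873684522
-0.1798013427607088 0.0007665336335403084
0.26 [367.52870706 311.90811769]
0.27 [367.30486009 306.03946126]
0.28 [367.0767584  300.05925803]
0.29 [366.84427955 293.9642972 ]
```

View pics/p24c.png

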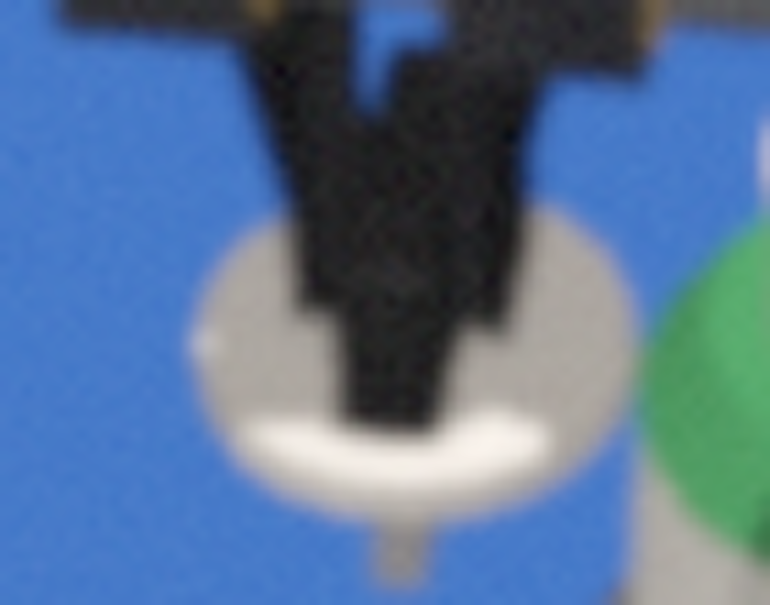

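```bash
python3 -c "
from station import r
print(r.finish_job())"
```

```text
the job is handed in; nothing more can be done
None
```

The canister is standing in its lane and the orange flask's cap is off and held above the mouth. I handed the job in at about 27.7 s of the 61 s; no verdict was reported.

- **Canister:** I pinched the red-banded canister by its knob and lifted it. It stuck at about 40° from vertical instead of hanging straight. I finished uprighting it by pushing its base edge against the rubber, then let go. In the last pictures it stands upright and free, at about x = -36 mm and y = -1 mm in the lane frame. Both neighbours look unmoved.
- **Cap:** Turning counter-clockwise met a stop within 22°, so that was the tightening way. I turned it clockwise about 66° to the firm stop and lifted it out. There was some sticking at first, about 10 N, until I shifted the gripper sideways to relax the side load. In the last picture the cap is level in the gripper. The wrist carries about 1.5 N, the cap's own weight. It is about 97 mm above the mouth and roughly on the flask's axis. The green flask's cap looks untouched.

**Height disagreement:** the reported TCP height did not match the cameras. A touch on the table showed the real fingertips about 35 mm above the reported height. My first pinch missed the knob because of this, closing above it without moving anything. I corrected for it in every later grasp.

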